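# Load the leak tester behind its drop guard and start it

### The arm

A 6-joint arm with a two-finger parallel gripper is mounted at the origin on the work surface. World frame = base frame: x ahead of the robot, y to its left, z up, the work surface at z = 0. Lengths are in m, angles in rad, forces in N, time in s.
With the tool pointing down it reaches from about 0.275 to 0.85 m from the base axis. Payload 5.2 kg.
Tool frame: the origin (TCP) lies at the very end of the fingers, on their centre line; the grasp point (between the pads) lies 19 mm behind it; z points along the fingers, x is the direction in which the jaws open and shut, and the axes are right-handed (so a half turn about z gives the same grasp; the last joint's range is limited). The gripper opens to 85 mm and grips with 20 to 120 N. Pads are 22 mm wide; open, the fingers measure 114 mm over their backs; the gripper's body (76 mm by 85 mm) begins 54 mm behind the grasp point. The pads swing forward as they close: fully open they stand 13 mm farther back than shut.
Start: joints at [-1.456, 0.259, 1.535, -0, 1.348, -0.203], TCP at [0.172, -0.522, 0.208] pointing down, gripper open.
Joint ranges: [-3.14, 3.14], [-0.91, 2.08], [0.19, 2.58], [-1.22, 4.36], [0.22, 2.71], [-3.12, 3.12]. Speed limits (rad/s): [2.57, 2.57, 3.14, 3.14, 3.14, 3.14].

### API

Orientations are given as a 3x3 rotation matrix whose columns are the frame's x, y, z axes.
In Python, from workcell import move_ptp, move_l, set_joints, move_gripper, dwell, inverse_kinematics, get_state, capture, Unreachable, job_done gives the robot as it stands. The module is installed in compiled form; this text tells all that it offers. Calls block until the motion is done:
- move_ptp(position, orientation): joint-space move of the TCP to a pose.
- move_l(position, orientation=None, speed=0.15, force_limit=None): straight line of the TCP; orientation=None keeps the orientation; speed is the mean speed in m/s. With force_limit (N) it stops when the force on the tool has changed by that much, and returns True; else False.
- set_joints(angles): joint-space move.
- move_gripper(opening, f_grip=None): finger opening in m; f_grip is the grip in N (None keeps the last); returns when the fingers have stopped.
- dwell(seconds).
- inverse_kinematics(position, orientation): joint angles nearest the present ones, or None.
- get_state(): the state.
- capture(name): name is "side" or "top" or "wrist"; returns a dict with "frame" (384x512x3 uint8, red, green, blue), "depth" (384x512 float32, m along the optical axis (not along the pixel's ray), 0 where there is no reading), "intrinsics" (3x3 intrinsics, pixels), "world_from_camera" (4x4, takes a point from camera to world coordinates). Camera axes: x right, y down, z forward; pixel columns grow to the right and rows downward; lengths in m; the calibration is good to about 2 mm. A picture is of the moment at which its call begins.
A pose or a line that the arm cannot do raises Unreachable and nothing moves.
- job_done(): hands the job in, once; it reports no verdict.
The state is a dict: "clock": time; "q": joint angles; "qvel": joint speeds; "tau": joint torques, N m; "ee_pos": TCP position; "tcp_rot": TCP orientation; "force": force on the tool from outside, world axes, zero at the start; "ft_torque": the same for the moment, N m; "width": finger opening in m.
Only numpy, scipy, OpenCV 4.12 (cv2) and the standard library are available. Lean on these libraries where they do the work, as an engineer would, in place of code of your own. Each camera call takes 0.05 s, during which the arm holds its last target.

### The job

Raise the tester's drop guard by its slotted bar and hang the bar in the notch so that the guard stays up by itself, then push the stem of every test plug on the bench through a hole of the port plate, one plug to a hole and any hole, until its collar is home against the plate. Then unhook the bar and lower the guard right down over the necks of the plugs, and only with the guard down turn the start key clockwise to its stop and let it spring back. Leave the other things on the bench where they are.

Things in the scene. Friction and masses are not known exactly. Their poses are not given: they have to be found in the camera images.
- station: tester: base plate 340 x 370 x 12 mm, reaching 130 mm out, then a 40 mm ramp down, in front of an upright aluminium port plate (250 wide, 30 thick, top 80 mm above the bench). Origin: on the bench below the middle of the port plate's front face; x into the machine (the way plugs go), y to its left, z up. A plug pushed home lies on the base plate, 12 mm above the bench
- port_left (a point): left (+y) of three 18 mm holes, 80 mm apart, in the port plate: centre of its mouth on the plate's front face, 30 mm above the bench; x runs straight into the hole
- port_middle (a point): middle of three 18 mm holes, 80 mm apart, in the port plate: centre of its mouth on the plate's front face, 30 mm above the bench; x runs straight into the hole
- port_right (a point): right (-y) of three 18 mm holes, 80 mm apart, in the port plate: centre of its mouth on the plate's front face, 30 mm above the bench; x runs straight into the hole
- guard (a joint): height of the drop guard, m: 0 down, 0.070 hung in the notch, 0.105 top stop. Clear panel 236 mm wide, 8 thick, 110 high, sliding straight up and down on two posts, 0.57 kg with its bar; sinks when let go
- guard_edge (a point): middle of the guard's lower edge, 19 mm in front of the port plate, 14 mm above the bench when down, 84 when hung up. The edge is a comb: a slot 22 mm wide and 31 high in front of each hole straddles a plug's neck, but a collar passes only under the raised guard. With a plug home its square grip stays outside, front end 47 mm in front of the guard's face, and its collar has 5 mm play behind it
- hold_bar (a joint): lean of the slotted bar, rad: 0 upright, grows as it leans along the station's +x, away from the robot, towards the notch, stops -0.12 and 0.45; a weak spring (0.4 N m/rad) brings it upright. To hang: bar upright, raise the guard to about 0.088, lean the bar to about 0.26, let the guard sink 18 mm; hung, the lean stays at 0.22 to 0.29. To unhook: raise at least 12 mm, bring the bar upright, lower
- bar_pivot (a point): pivot of the slotted steel bar, at the left end of the guard, 70 mm above the bench with the guard down; the bar turns about the station's y axis. Two cheeks 16 mm wide with a slot between; a cross pin 8 mm thick bridges the slot 95 mm from the pivot, round grip on top at 145 mm
- bar_grip (a point): centre of the bar's black round grip: a cylinder 22 mm thick and 32 mm long, its axis parallel to the station's y axis, 145 mm from the bar's pivot (215 mm above the bench with the guard down and the bar upright). Fingers closing along y pinch its two flat ends, and the bar can then turn between them. Its z axis points along the bar, away from the pivot
- notch (a point): middle of the floor of the notch, 228 mm above the bench: an upward-open slot 14 mm wide in the top of a 6 mm steel plate on a column behind the bar, 24 mm farther in (+x) than the upright bar. The lip towards the robot is 9 mm high; the plate's highest part, behind the notch, is 248 mm above the bench
- key (a joint): turn of the start key, rad: 0 at rest, grows clockwise seen from above, stop at 1.2; a spring (0.12 N m/rad) turns it back to 0 when let go
- key_grip (a point): grip point of the start key, on its upright turning axis, 91 mm above the bench: black flat bow 36 mm wide (along this point's x), 10 mm thick (along its y), top 107 mm above the bench, on a grey box 80 x 80 x 55 mm. The axes turn with the key
- plug1: test plug lying on the bench: black square grip 50 mm long, 36 x 36; steel neck 14 thick, 60 long; steel collar 36 across, 10 thick; steel stem 14 thick, 55 long, tapered tip. 175 mm overall, one straight axis, 0.2 to 0.4 kg. Origin: centre of the square grip, 18 mm above what it lies on; x along the axis to the stem tip, 150 mm from the origin. May be absent
- plug2: test plug lying on the bench: black square grip 50 mm long, 36 x 36; steel neck 14 thick, 60 long; steel collar 36 across, 10 thick; steel stem 14 thick, 55 long, tapered tip. 175 mm overall, one straight axis, 0.2 to 0.4 kg. Origin: centre of the square grip, 18 mm above what it lies on; x along the axis to the stem tip, 150 mm from the origin. May be absent
- plug3: test plug lying on the bench: black square grip 50 mm long, 36 x 36; steel neck 14 thick, 60 long; steel collar 36 across, 10 thick; steel stem 14 thick, 55 long, tapered tip. 175 mm overall, one straight axis, 0.2 to 0.4 kg. Origin: centre of the square grip, 18 mm above what it lies on; x along the axis to the stem tip, 150 mm from the origin. May be absent
- plug1_shoulder (a point): centre of the front face of the collar (the shoulder the stem comes out of), on the axis, 95 mm from the grip's centre; same axes as the plug
- plug2_shoulder (a point): centre of the front face of the collar (the shoulder the stem comes out of), on the axis, 95 mm from the grip's centre; same axes as the plug
- plug3_shoulder (a point): centre of the front face of the collar (the shoulder the stem comes out of), on the axis, 95 mm from the grip's centre; same axes as the plug
- wrench: open-ended wrench; not part of the job
- screwdriver: screwdriver; not part of the job
- tape_roll: roll of black tape, 90 mm across; not part of the job
- valve_body2: black valve body with a steel stub, 90 x 60 x 50 mm; not part of the job
There are look-alikes about, which are no part of the job. What is shaped like the plug1 but white is not meant.

How it is judged:
By the outcome, as a careful person would: the job done as asked, in the order asked, and still so for the second after the job is handed in, with the robot touching nothing.
Of plug1, plug2, plug3 only 2 to 3 are there at a start; the rules pass over those that are not, and their reading is None.
At some moment in a run one of plug1, plug2, plug3 may be knocked a few centimetres aside while the robot is not near it.
Once in a run the grip may slacken for a moment while it holds something.
It also fails if it takes over 210 s, if anything falls off the work surface, if the arm or the gripper's body presses on something with over 40 N, if the wrist force passes 120 N, or if a joint passes its speed limit or range.

## Working session

There is one attempt and no reset: what is moved stays moved. The work goes in short steps, each a Python script; the robot and the scene stay as the last script left them, time stands still between calls to the robot, and variables do not carry over. Pictures are saved under pics/ and viewed, and the job is handed in when it is done.

```bash
ls; mkdir -p pics; cat > h.py <<'E'
from workcell import *
import numpy as np, cv2
def save(c,name): cv2.imwrite(f'pics/{name}.png', cv2.cvtColor(c['frame'],cv2.COLOR_RGB2BGR))
def pts(c):
    K=c['intrinsics'];T=c['world_from_camera'];d=c['depth']
    v,u=np.mgrid[0:d.shape[0],0:d.shape[1]]
    P=np.stack([(u-K[0,2])/K[0,0]*d,(v-K[1,2])/K[1,1]*d,d],-1)
    W=P@T[:3,:3].T+T[:3,3]; W[d==0]=np.nan
    return W
def ray(c,u,v,z):
    K=c['intrinsics'];T=c['world_from_camera']
    r=T[:3,:3]@np.array([(u-K[0,2])/K[0,0],(v-K[1,2])/K[1,1],1.]);o=T[:3,3]
    return o+r*(z-o[2])/r[2]
def proj(c,p):
    K=c['intrinsics'];T=np.linalg.inv(c['world_from_camera']);q=T[:3,:3]@np.array(p)+T[:3,3];q=K@(q/q[2]);return q[:2]
def crop(c,name,u0,v0,u1,v1,s=4):
    f=cv2.cvtColor(c['frame'],cv2.COLOR_RGB2BGR)[v0:v1,u0:u1]
    cv2.imwrite(f'pics/{name}.png',cv2.resize(f,None,fx=s,fy=s,interpolation=cv2.INTER_CUBIC))
E
python3 - <<'E'
from h import *
import pickle
for n in ['top','side','wrist']:
    c=capture(n); save(c,n+'0'); pickle.dump(c,open(n+'0.pkl','wb'))
    print(n,c['intrinsics'].round(1).tolist(),c['world_from_camera'].round(3).tolist())
s=get_state();print(s['clock'],s['width'],s['force'])
E
```

```text
pics
top [[355.8, 0.0, 255.8], [0.0, 355.8, 188.6], [0.0, 0.0, 1.0]] [[0.003, -0.994, 0.112, 0.334], [-1.0, -0.001, 0.012, -0.055], [-0.012, -0.112, -0.994, 1.344], [0.0, 0.0, 0.0, 1.0]]
side [[476.3, 0.0, 253.5], [0.0, 476.3, 189.7], [0.0, 0.0, 1.0]] [[0.988, -0.122, 0.093, 0.316], [-0.153, -0.739, 0.656, -1.062], [-0.011, -0.663, -0.749, 1.316], [0.0, 0.0, 0.0, 1.0]]
wrist [[299.9, 0.0, 259.6], [0.0, 299.9, 191.9], [0.0, 0.0, 1.0]] [[0.313, -0.898, -0.31, 0.252], [-0.95, -0.297, -0.099, -0.496], [-0.003, 0.326, -0.945, 0.374], [0.0, 0.0, 0.0, 1.0]]
0.15 0.08534615073111576 [-0.98080105  0.2690398   0.14617003]
```

View pics/top0.png

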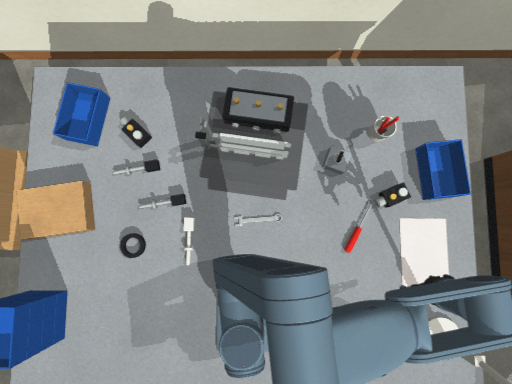

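View pics/side0.png

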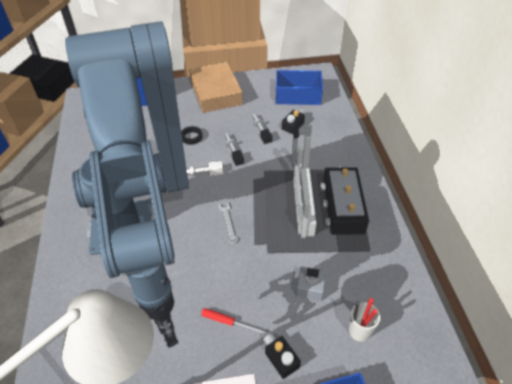

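View pics/wrist0.png

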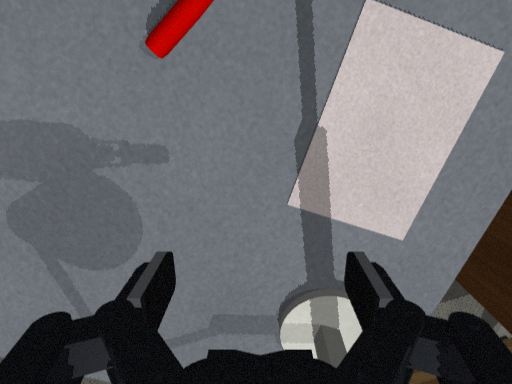

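```bash
python3 - <<'E'
from h import *
import pickle
c=pickle.load(open('top0.pkl','rb'));crop(c,'topst',185,75,365,205,4)
crop(c,'toppl',100,140,215,270,5)
c=pickle.load(open('side0.pkl','rb'));crop(c,'sidest',240,90,390,310,3)
E
```

```text
(no output)
```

View pics/topst.png

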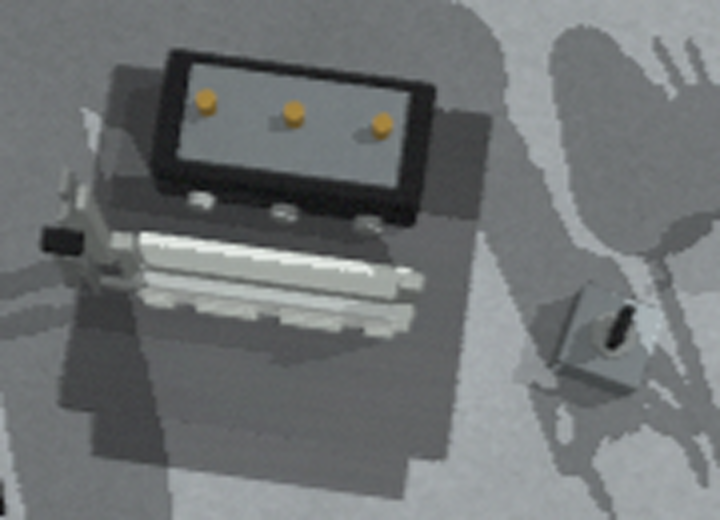

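View pics/toppl.png

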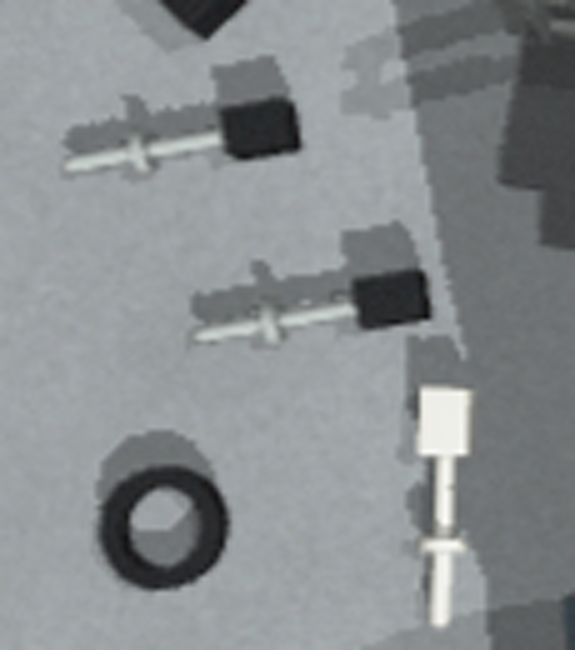

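View pics/sidest.png

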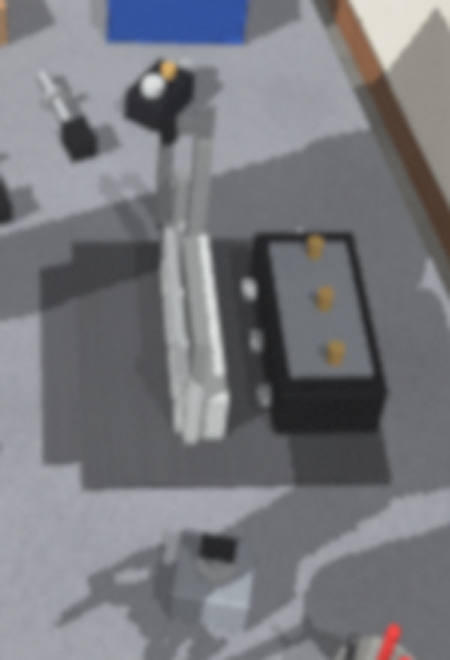

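```bash
python3 - <<'E'
from h import *
import pickle
c=pickle.load(open('top0.pkl','rb'));W=pts(c)
f=lambda x,y:(185+x/4,75+y/4)
for n,(x,y),z in [('BL',(115,65),.012),('BR',(492,113),.012),('FL',(60,405),.012),('FR',(445,460),.012),('rL',(92,455),0),('rR',(405,498),0)]:
    print(n,ray(c,*f(x,y),z).round(4))
# depth map of station
z=W[...,2]
print('bench z',np.nanmedian(z[215:225,300:320]),np.nanstd(z[215:225,300:320]))
v=np.clip(np.nan_to_num(z)*1000,0,260).astype(np.uint8)
v=cv2.applyColorMap(v,cv2.COLORMAP_JET)[75:205,185:365]
cv2.imwrite('pics/zst.png',cv2.resize(v,None,fx=4,fy=4,interpolation=cv2.INTER_NEAREST))
for lo,hi in [(.006,.018),(.07,.09),(.11,.14),(.2,.24)]:
    m=((z>lo)&(z<hi)); m[:, :185]=0;m[:,365:]=0;m[:75]=0;m[205:]=0
    P=W[m]; r=cv2.minAreaRect(P[:,:2].astype(np.float32)*1000); print(lo,hi,m.sum(),r)
E
```

```text
BL [0.8658 0.1256 0.012 ]
BR [ 0.8169 -0.2402  0.012 ]
FL [0.5313 0.1725 0.012 ]
FR [ 0.4794 -0.1914  0.012 ]
rL [0.485 0.143 0.   ]
rR [ 0.4444 -0.1544  0.    ]
bench z 0.0009536450388939466 0.0027616391309535173
0.006 0.018 5635 ((680.3616333007812, -108.65396118164062), (507.2196350097656, 696.3008422851562), 0.07737860083580017)
0.07 0.09 1712 ((718.1246337890625, -101.31124877929688), (499.3916015625, 233.90078735351562), 83.39867401123047)
0.11 0.14 339 ((692.4091796875, -104.85183715820312), (497.0478820800781, 186.91636657714844), 83.01065063476562)
0.2 0.24 119 ((657.436279296875, 136.8241424560547), (31.174110412597656, 63.47428512573242), 81.53165435791016)
```

View pics/zst.png

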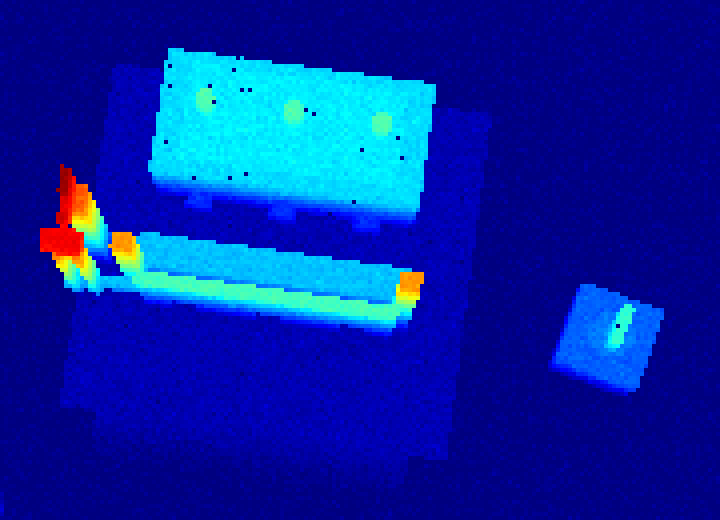

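```bash
python3 - <<'E'
from h import *
import pickle
c=pickle.load(open('top0.pkl','rb'));W=pts(c)
z=W[...,2]
a=np.deg2rad(-7.9);R=np.array([[np.cos(a),-np.sin(a)],[np.sin(a),np.cos(a)]]);o=np.array([.6337,-.0279])
S=W.copy();S[...,:2]=(W[...,:2]-o)@R
S[:75]=np.nan;S[205:]=np.nan;S[:,:185]=np.nan;S[:,305:]=np.nan
def st(n,m):
    P=S[m];print(n,m.sum(),'x',np.percentile(P[:,0],[1,5,50,95,99]).round(4),'y',np.percentile(P[:,1],[1,5,50,95,99]).round(4),'z',np.median(P[:,2]).round(4))
    return P
P=st('plate',(abs(S[...,2]-.08)<.006)&(abs(S[...,0]-.015)<.03))
# slope of back edge
for y0 in [-.1,-.05,0,.05,.1]:
    q=P[abs(P[:,1]-y0)<.015]; print(y0,np.percentile(q[:,0],[3,97]).round(4))
P=st('guard',(abs(S[...,2]-.124)<.006)&(abs(S[...,0]+.02)<.02))
for y0 in [-.1,-.05,0,.05,.1]:
    q=P[abs(P[:,1]-y0)<.015]; print(y0,np.percentile(q[:,0],[3,97]).round(4))
P=st('grip',(S[...,2]>.2)&(S[...,2]<.235)&(S[...,1]>.13))
print(np.round(P[::6],4)[:20])
P=st('base',(abs(S[...,2]-.012)<.006)&(abs(S[...,1])<.19))
k=W[145:175,320:353].reshape(-1,3)
for lo,hi in [(.045,.065),(.09,.12)]:
    q=k[(k[:,2]>lo)&(k[:,2]<hi)]; print(len(q),np.median(q[:,2]),cv2.minAreaRect((q[:,:2]*1000).astype(np.float32)),q[:,:2].mean(0))
E
```

```text
plate 563 x [-0.0125  0.0018  0.0159  0.0304  0.0318] y [-0.1132 -0.1021  0.0078  0.1168  0.1573] z 0.0808
-0.1 [0.0021 0.0308]
-0.05 [0.0016 0.0306]
0 [0.0019 0.0306]
0.05 [0.0019 0.0305]
0.1 [0.0023 0.0315]
guard 18 x [-0.0285 -0.0282 -0.0156 -0.0118 -0.0117] y [-0.127  -0.1247  0.1556  0.1752  0.1781] z 0.1232Traceback (most recent call last):
  File "<stdin>", line 17, in <module>
    return _quantile_unchecked(
        a, q, axis, out, overwrite_input, method, keepdims, weights)
    return _ureduce(a,
                    func=_quantile_ureduce_func,
    ...<5 lines>...
                    overwrite_input=overwrite_input,
                    method=method)
    r = func(a, **kwargs)
    result = _quantile(arr,
                       quantiles=q,
    ...<2 lines>...
                       out=out,
                       weights=wgt)
    slices_having_nans = np.isnan(arr[-1, ...])
                                  ~~~^^^^^^^^^
IndexError: index -1 is out of bounds for axis 0 with size 0
```

```bash
python3 - <<'E'
from h import *
import pickle
c=pickle.load(open('top0.pkl','rb'));W=pts(c)
z=W[...,2]
a=np.deg2rad(-7.9);R=np.array([[np.cos(a),-np.sin(a)],[np.sin(a),np.cos(a)]]);o=np.array([.6337,-.0279])
S=W.copy();S[...,:2]=(W[...,:2]-o)@R
S[:75]=np.nan;S[205:]=np.nan;S[:,:185]=np.nan;S[:,310:]=np.nan
def st(n,m):
    P=S[m];print(n,m.sum(),'x',np.percentile(P[:,0],[1,5,50,95,99]).round(4),'y',np.percentile(P[:,1],[1,5,50,95,99]).round(4),'z',np.median(P[:,2]).round(4))
    return P
P=st('guardtop',(S[...,2]<.15)&(S[...,2]>.1)&(abs(S[...,0]+.02)<.02))
P=st('posts',(S[...,2]<.2)&(S[...,2]>.15)&(abs(S[...,0]+.02)<.03))
P=st('grip',(S[...,2]>.205)&(S[...,2]<.235)&(S[...,1]>.13))
P=st('notchpl',(S[...,2]>.235)&(S[...,2]<.255)&(S[...,1]>.1))
P=P=S[(abs(S[...,2]-.012)<.006)]
for x0 in [-.08,-.1,-.12,.15,.12]:
    q=P[(abs(P[:,0]-x0)<.01)&(abs(P[:,1])<.21)]; print(x0,np.percentile(q[:,1],[2,98]).round(4))
P=S[(abs(S[...,2]-.08)<.006)&(abs(S[...,0]-.022)<.006)]; print('plate y',P[:,1].min(),P[:,1].max())
k=W[145:175,320:353].reshape(-1,3)
for lo,hi in [(.045,.065),(.09,.12)]:
    q=k[(k[:,2]>lo)&(k[:,2]<hi)]; print(len(q),np.median(q[:,2]),cv2.minAreaRect((q[:,:2]*1000).astype(np.float32)),q[:,:2].mean(0))
# plugs
f=c['frame'].astype(int)
for (u0,v0,u1,v1) in [(100,150,165,180),(130,185,190,215)]:
    w=W[v0:v1,u0:u1].reshape(-1,3);g=f[v0:v1,u0:u1].max(-1).ravel()
    m=(w[:,2]>.026)&(g<60);q=w[m];r=cv2.minAreaRect((q[:,:2]*1000).astype(np.float32));print('grip',m.sum(),np.median(q[:,2]),r,q[:,:2].mean(0))
    m=(w[:,2]>.012)&(g>=100);q=w[m];print('steel',m.sum(),cv2.minAreaRect((q[:,:2]*1000).astype(np.float32)))
E
```

```text
guardtop 335 x [-0.0281 -0.0248 -0.0179 -0.0113 -0.0037] y [-0.1237 -0.112   0.0196  0.1583  0.1755] z 0.1131
posts 109 x [-0.0284 -0.0277 -0.0113  0.0006  0.0015] y [-0.1285 -0.1259  0.1202  0.174   0.1768] z 0.1819
grip 101 x [-0.0308 -0.0294 -0.0174  0.02    0.03  ] y [0.151  0.1516 0.1647 0.1808 0.182 ] z 0.2252
notchpl 25 x [-0.0065 -0.0055  0.0202  0.0319  0.0333] y [0.1637 0.1637 0.1661 0.1698 0.1703] z 0.2466
-0.08 [-0.1749  0.1771]
-0.1 [-0.1755  0.1781]
-0.12 [-0.1761  0.1789]
0.15 [-0.1808  0.1849]
0.12 [-0.1815  0.1847]
plate y -0.11441684395070895 0.1573003796812045
414 0.05661625925830971 ((591.0831909179688, -338.0563049316406), (80.5009536743164, 80.53846740722656), 70.6519546508789) [ 0.58932252 -0.33619202]
37 0.10596752600497283 ((591.1801147460938, -337.78948974609375), (10.090810775756836, 36.684417724609375), 68.39464569091797) [ 0.5901266  -0.33696183]
grip 119 0.03626048855184827 ((571.00244140625, 353.1103210449219), (35.01510238647461, 45.834205627441406), 10.661264419555664) [0.57018998 0.3525431 ]
steel 140 ((555.8505859375, 440.1775817871094), (33.188114166259766, 125.47328186035156), 9.52707576751709)
grip 120 0.03685839979807204 ((441.5107727050781, 250.23631286621094), (33.788421630859375, 45.75874328613281), 12.032085418701172) [0.44171388 0.24964719]
steel 144 ((426.89825439453125, 336.4560546875), (125.5121841430664, 33.951900482177734), 89.94336700439453)
```

```bash
cat >> h.py <<'E'
YAW=np.deg2rad(-7.9); O=np.array([.6342,-.0264])
def s2w(x,y,z):
    c,s=np.cos(YAW),np.sin(YAW); return np.array([O[0]+x*c-y*s,O[1]+x*s+y*c,z])
def Rd(jaw):  # tool down, tool x along yaw 'jaw'
    x=np.array([np.cos(jaw),np.sin(jaw),0]);z=np.array([0,0,-1.]);return np.stack([x,np.cross(z,x),z],1)
E
python3 - <<'E'
from h import *
s=get_state();R=s['tcp_rot'];print(R.round(2).tolist())
c=capture('wrist')
print('cam in tool',(R.T@(c['world_from_camera'][:3,3]-s['ee_pos'])).round(3),(R.T@c['world_from_camera'][:3,2]).round(2))
for n,p in [('bar',s2w(-.019,.1665,.2)),('barhi',s2w(.018,.1665,.29)),('portL',s2w(-.095,.08,.011)),('portM',s2w(-.095,0,.011)),('portR',s2w(-.095,-.08,.011)),('pl1',np.array([.571,.353,0.01])),('pl2',np.array([.4415,.25,.01])),('key',np.array([.591,-.338,.08]))]:
    for b in ([YAW+np.pi/2,YAW-np.pi/2] if n[0]!='k' and n[:2]!='pl' else [np.deg2rad(x) for x in ((10,-170) if n[:2]=='pl' else (70.6,-109.4,70.6-69,-109.4-69))]):
        q=inverse_kinematics(p,Rd(b));print(n,round(np.rad2deg(b)),None if q is None else np.round(q,2))
E
```

```text
[[0.31, -0.95, -0.0], [-0.95, -0.31, 0.0], [-0.0, -0.0, -1.0]]
cam in tool [ 0.    -0.084 -0.166] [-0.    0.33  0.95]
bar 82 [ 0.05  0.45  1.28 -0.    1.41 -1.39]
bar -98 [ 0.05  0.45  1.28 -0.    1.41  1.76]
barhi 82 [ 0.04  0.49  1.01 -0.    1.65 -1.4 ]
barhi -98 [ 0.04  0.49  1.01 -0.    1.65  1.75]
portL 82 [-0.08  0.48  1.76 -0.    0.91 -1.51]
portL -98 [-0.08  0.48  1.76 -0.    0.91  1.63]
portM 82 [-0.23  0.45  1.79 -0.    0.89 -1.66]
portM -98 [-0.23  0.45  1.79 -0.    0.89  1.48]
portR 82 [-0.38  0.45  1.8  -0.    0.89 -1.81]
portR -98 [-0.38  0.45  1.8  -0.    0.89  1.33]
pl1 10 [ 0.39  0.64  1.44 -0.    1.06  0.21]
pl1 -170 [ 0.39  0.64  1.44 -0.    1.06 -2.93]
pl2 10 [ 0.3   0.41  1.88 -0.    0.86  0.12]
pl2 -170 [ 0.3   0.41  1.88 -0.    0.86 -3.02]
key 71 [-0.68  0.59  1.35 -0.    1.2  -1.92]
key -109 [-0.68  0.59  1.35 -0.    1.2   1.23]
key 2 [-0.68  0.59  1.35 -0.    1.2  -0.71]
key -178 [-0.68  0.59  1.35 -0.    1.2   2.43]
```

```bash
python3 - <<'E'
from h import *
import pickle
b=YAW+np.pi/2
move_ptp(s2w(-.10,.13,.33),Rd(b))
for n in ['top','wrist','side']:
    c=capture(n); save(c,n+'1'); pickle.dump(c,open(n+'1.pkl','wb'))
print(get_state()['clock'])
E
```

```text
3.0083
```

View pics/top1.png

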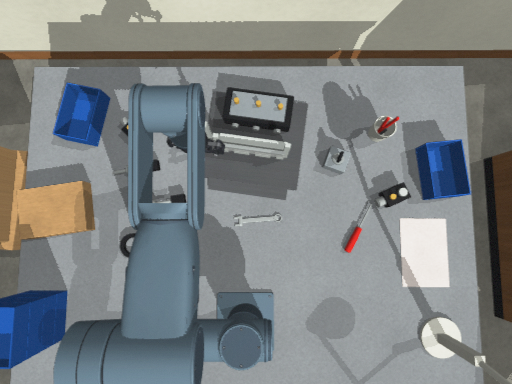

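View pics/wrist1.png

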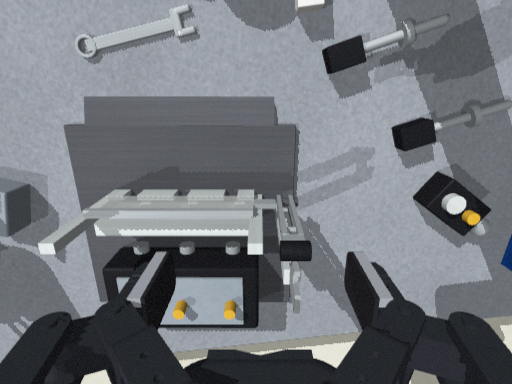

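View pics/side1.png

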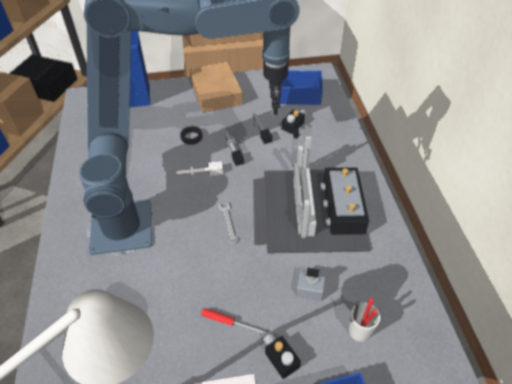

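```bash
python3 - <<'E'
from h import *
import pickle
c=pickle.load(open('wrist1.pkl','rb'));W=pts(c)
g=c['frame'].max(-1)
R=np.array([[np.cos(YAW),-np.sin(YAW)],[np.sin(YAW),np.cos(YAW)]])
S=W.copy();S[...,:2]=(W[...,:2]-O)@R
def st(n,m):
    P=S[m];print(n,m.sum(),'x',np.percentile(P[:,0],[1,50,99]).round(4),'y',np.percentile(P[:,1],[1,50,99]).round(4),'z',np.percentile(P[:,2],[1,50,99]).round(4));return P
m=np.zeros(g.shape,bool);m[232:268,270:320]=1
st('grip',m&(S[...,2]>.19)&(S[...,2]<.24)&(g<70))
st('notch',(S[...,2]>.225)&(S[...,2]<.26)&(S[...,1]>.12)&(S[...,1]<.2)&(g>90))
# base plate edges
for x0 in [-.12,-.1,-.08]:
    q=S[(abs(S[...,0]-x0)<.006)&(abs(S[...,2]-.012)<.005)&(abs(S[...,1])<.21)];print(x0,np.percentile(q[:,1],[2,98]).round(4))
q=S[(abs(S[...,1])<.1)&(abs(S[...,2]-.012)<.0015)];print('base front',np.percentile(q[:,0],[.3,1,3]))
st('plate',(abs(S[...,2]-.08)<.005)&(abs(S[...,0]-.015)<.025)&(abs(S[...,1])<.1)&(g>100))
st('guardtop',(abs(S[...,2]-.124)<.012)&(abs(S[...,0]+.02)<.02)&(abs(S[...,1])<.1))
st('post L',(abs(S[...,2]-.185)<.008)&(abs(S[...,0]+.02)<.03)&(abs(S[...,1]-.12)<.03))
st('post R',(abs(S[...,2]-.185)<.008)&(abs(S[...,0]+.02)<.03)&(abs(S[...,1]+.12)<.03))
for (u0,v0,u1,v1) in [(310,15,460,80),(380,90,512,160)]:
    w=W[v0:v1,u0:u1].reshape(-1,3);gg=g[v0:v1,u0:u1].ravel()
    m=(w[:,2]>.030)&(gg<60);q=w[m];r=cv2.minAreaRect((q[:,:2]*1000).astype(np.float32));print('grip',m.sum(),np.median(q[:,2]),r)
    m=(w[:,2]>.010)&(gg>=60)&(w[:,2]<.05);q=w[m];print('steel',m.sum(),cv2.minAreaRect((q[:,:2]*1000).astype(np.float32)))
crop(c,'bar1',240,180,340,320,5)
E
```

```text
grip 630 x [-0.0335 -0.0271 -0.0143] y [0.1502 0.1657 0.1817] z [0.2152 0.2241 0.2271]
notch 345 x [-0.0118  0.0091  0.0301] y [0.163  0.1654 0.1691] z [0.2252 0.238  0.2496]
-0.12 [-0.1755  0.1791]
-0.1 [-0.1746  0.1784]
-0.08 [-0.1754  0.179 ]
base front [-0.13877228 -0.13713901 -0.13281515]
plate 2218 x [0.0004 0.0141 0.028 ] y [-0.098  -0.0004  0.0978] z [0.0783 0.08   0.0818]
guardtop 576 x [-0.0261 -0.021  -0.015 ] y [-0.0979  0.0067  0.0978] z [0.112  0.1125 0.1139]
post L 218 x [-0.0148 -0.0096 -0.0006] y [0.1142 0.1235 0.1318] z [0.1778 0.1851 0.1867]
post R 268 x [-0.0155 -0.0093 -0.0007] y [-0.1294 -0.1187 -0.1112] z [0.1776 0.1844 0.1863]
grip 959 0.036299246808998875 ((441.3011169433594, 253.42079162597656), (34.34360122680664, 50.242218017578125), 9.789937019348145)
steel 1198 ((429.3157653808594, 315.7646179199219), (35.893287658691406, 176.80227661132812), 10.157609939575195)
grip 815 0.03631052711029764 ((569.3850708007812, 356.5504150390625), (36.772850036621094, 50.82024002075195), 11.244088172912598)
steel 955 ((557.5000610351562, 422.5675354003906), (36.51902389526367, 162.016357421875), 10.299793243408203)
```

View pics/bar1.png

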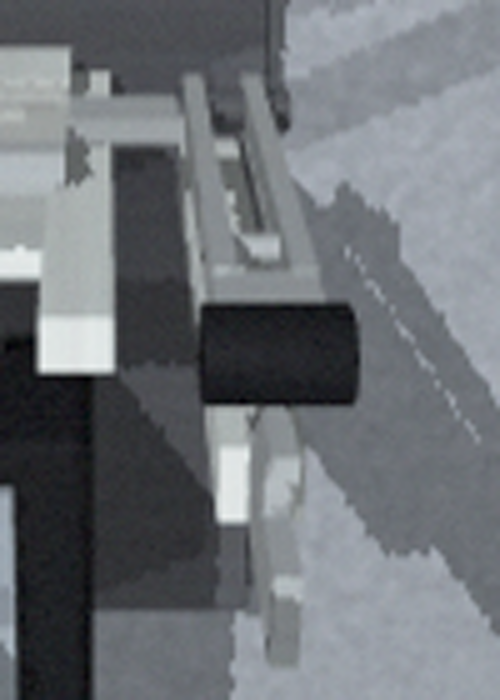

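```bash
python3 - <<'E'
from h import *
import pickle
c=pickle.load(open('wrist1.pkl','rb'));W=pts(c)
g=c['frame'].max(-1)
R=np.array([[np.cos(YAW),-np.sin(YAW)],[np.sin(YAW),np.cos(YAW)]])
S=W.copy();S[...,:2]=(W[...,:2]-O)@R
m=np.zeros(g.shape,bool);m[232:268,270:320]=1
P=S[m&(S[...,2]>.2)&(S[...,2]<.24)&(g<70)]
from scipy.optimize import least_squares
r=least_squares(lambda p:np.hypot(P[:,0]-p[0],P[:,2]-p[1])-.011,[-.02,.215],loss='soft_l1',f_scale=.001);print(r.x)
E
```

```text
[-0.022217    0.21492191]
```

```bash
cat >> h.py <<'E'
B=YAW+np.pi/2
BX,BY=-.0222,.166
def bar(h,th): # TCP for guard height h, lean th
    return s2w(BX+.145*np.sin(th),BY,.070+h+.145*np.cos(th)-.019)
def fs(t=''):
    s=get_state();print(t,round(s['clock'],1),'F',s['force'].round(1),'p',s['ee_pos'].round(4),'w',round(s['width'],4))
E
python3 - <<'E'
from h import *
import pickle
move_gripper(.05,60)
p=bar(0,0)
move_l(p+[0,0,.08],Rd(B),speed=.2)
move_l(p,speed=.1,force_limit=15); fs('down')
move_gripper(.0,60); fs('grip')
print(move_l(bar(.03,0),speed=.06,force_limit=40)); fs('.03')
print(move_l(bar(.09,0),speed=.06,force_limit=40)); fs('.09')
c=capture('side');crop(c,'s2',230,60,400,260,3)
c=capture('wrist');save(c,'w2')
E
```

```text
down 5.1 F [-0.5  0.3  0.3] p [0.6355 0.1411 0.197 ] w 0.0501
grip 5.4 F [0.  0.9 4.5] p [0.6358 0.1413 0.1974] w 0.0292
False
.03 6.0 F [ 0.2  3.2 -6.3] p [0.6351 0.1413 0.2262] w 0.0292
False
.09 7.2 F [ 0.   3.7 -4.8] p [0.6349 0.1412 0.2857] w 0.0293
```

View pics/s2.png

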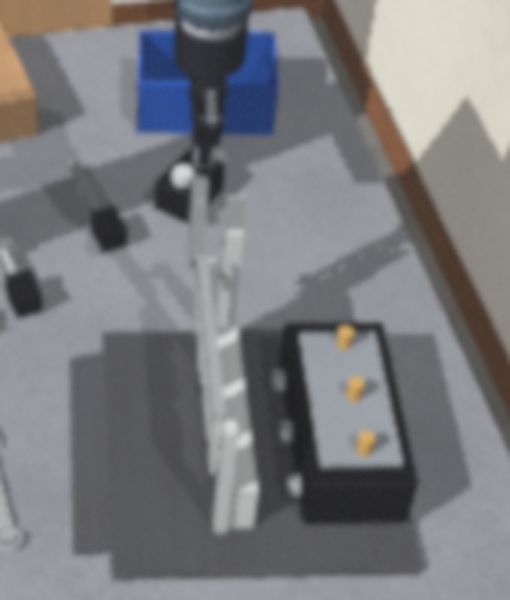

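View pics/w2.png

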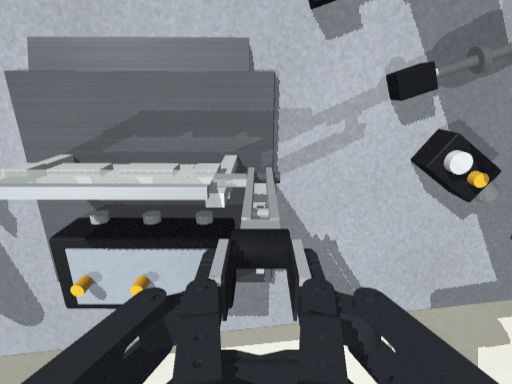

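```bash
python3 - <<'E'
from h import *
for th in [.09,.18,.265]:
    print(move_l(bar(.09,th),speed=.05,force_limit=30))
fs('lean')
print(move_l(bar(.068,.265),speed=.03,force_limit=15)); fs('low')
dwell(.3);fs()
c=capture('wrist');save(c,'w3');c=capture('side');crop(c,'s3',230,60,400,260,3)
E
```

```text
False
False
False
lean 8.5 F [-2.9  4.2 -6. ] p [0.6724 0.1359 0.2804] w 0.029
True
low 9.2 F [ 0.3 -1.5  4.3] p [0.6745 0.1358 0.2623] w 0.0288
 9.5 F [ 0.8 -2.4  4.9] p [0.6744 0.1358 0.2623] w 0.029
```

View pics/w3.png

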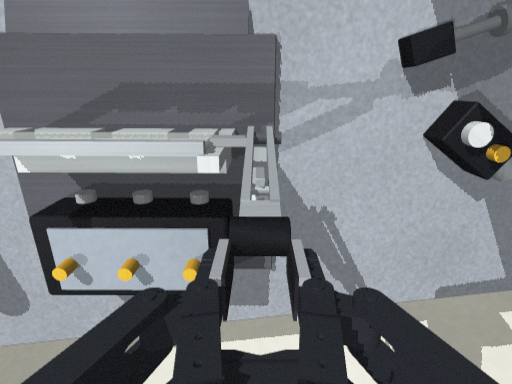

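View pics/s3.png

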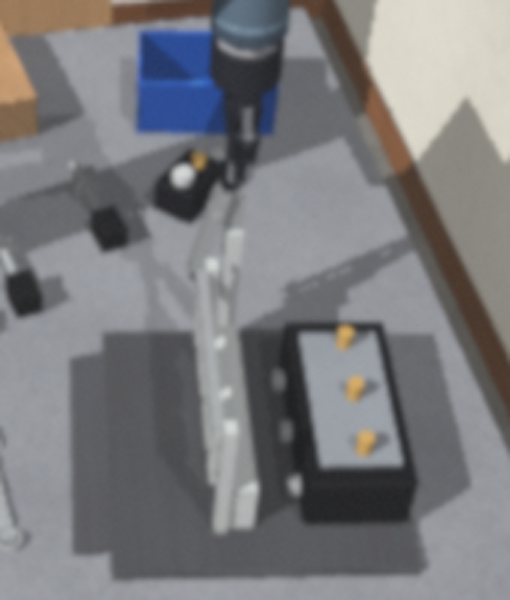

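```bash
python3 - <<'E'
from h import *
import pickle
move_gripper(.05); fs('open')
p=get_state()['ee_pos']
move_l(p+[0,0,.09],speed=.15)
move_ptp(s2w(-.10,.13,.36),Rd(B)); fs()
c=capture('wrist');save(c,'w4');pickle.dump(c,open('w4.pkl','wb'))
W=pts(c);g=c['frame'].max(-1)
R=np.array([[np.cos(YAW),-np.sin(YAW)],[np.sin(YAW),np.cos(YAW)]])
S=W.copy();S[...,:2]=(W[...,:2]-O)@R
P=S[(S[...,2]>.26)&(S[...,2]<.32)&(abs(S[...,1]-.166)<.02)&(g<70)&(S[...,0]>-.03)]
print(len(P),P.mean(0),P[:,2].max(),P[:,0].min())
E
```

```text
open 9.9 F [ 0.3 -0.2 -0.3] p [0.6721 0.1371 0.2592] w 0.05
 11.2 F [ 1.1 -0.3 -0.7] p [0.5523 0.1161 0.3596] w 0.0499
735 [0.00550944 0.16440766 0.28771934] 0.29292532593022413 -0.0020467466527068923
```

View pics/w4.png

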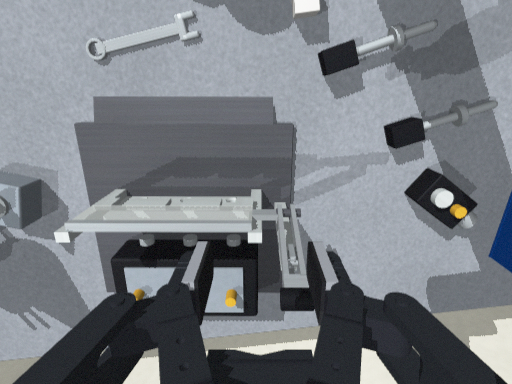

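```bash
cat >> h.py <<'E'
def plugs(c):
    """find plugs: black square grip patch, axis from steel points"""
    W=pts(c);g=c['frame'].max(-1);sat=g.astype(int)-c['frame'].min(-1)
    m=((W[...,2]>.031)&(W[...,2]<.042)&(g<70)).astype(np.uint8)
    n,lab,stt,_=cv2.connectedComponentsWithStats(m);out=[]
    for i in range(1,n):
        if stt[i,4]<60: continue
        P=W[lab==i];r=cv2.minAreaRect((P[:,:2]*1000).astype(np.float32))
        s=sorted(r[1])
        if not(28<s[0]<44 and 40<s[1]<58): continue
        ce=np.array(r[0])/1000
        d=np.hypot(W[...,0]-ce[0],W[...,1]-ce[1])
        q=W[(d>.035)&(d<.155)&(W[...,2]>.014)&(W[...,2]<.045)&(g>=70)]
        if len(q)<20: continue
        v=q[:,:2]-ce; a0=np.arctan2(*np.median(v,0)[::-1])
        # robust: points close to line
        for _ in range(3):
            n_=np.array([-np.sin(a0),np.cos(a0)]);t=v@[np.cos(a0),np.sin(a0)];k=(abs(v@n_)<.009)&(t>.03)
            A=np.polyfit(t[k],(v@n_)[k],1);a0+=np.arctan(A[0])
        out.append((ce,a0,t[k].max(),s,k.sum(),A[1]));print('plug',stt[i,:4],ce.round(4),'yaw',np.rad2deg(a0).round(1),'tip',t[k].max().round(3),np.round(s,1),k.sum(),'off',A[1].round(4))
    return out
E
python3 - <<'E'
from h import *
import pickle
c=pickle.load(open('w4.pkl','rb'));plugs(c);crop(c,'pl4',300,0,500,160,4)
E
```

```text
plug [321  40  38  35] [0.4412 0.2531] yaw 102.9 tip 0.149 [34.7 49.9] 606 off -0.0003
plug [390 119  35  29] [0.569  0.3565] yaw 113.8 tip 0.096 [36.4 50.7] 105 off -0.0061
```

View pics/pl4.png

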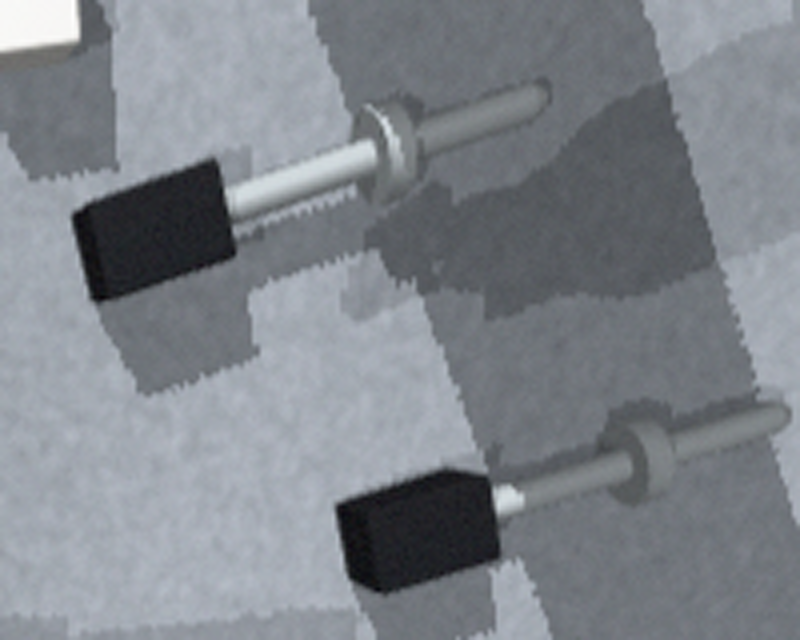

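```bash
sed -i 's/(g>=70)\]/(g>=50)]/' h.py; python3 - <<'E'
from h import *
b=np.deg2rad(101-270)
move_gripper(.065,100)
move_ptp([.4415,.2530,.18],Rd(b));fs()
c=capture('wrist');save(c,'w5');plugs(c)
E
```

```text
13.0 F [ 0.1 -0.5 -0.3] p [0.4422 0.253  0.1805] w 0.065
plug [244 148  34  46] [0.4412 0.2525] yaw -153.0 tip 0.13 [35.3 50.3] 959 off -0.0008
plug [116 215  37  40] [0.5699 0.3556] yaw -139.1 tip 0.155 [36.  49.9] 159 off -0.0418
```

View pics/w5.png

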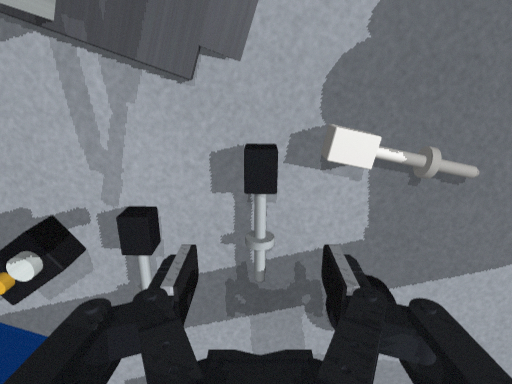

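```bash
python3 - <<'E'
from h import *
b=np.deg2rad(101-270)
p=np.array([.4412,.2527,.004])
move_l(p+[0,0,.06],Rd(b),speed=.2)
print(move_l(p,speed=.08,force_limit=12));fs('down')
move_gripper(0,100);fs('grip')
move_l(p+[0,0,.09],speed=.12);fs('lift')
c=capture('wrist');save(c,'w6');c=capture('side');crop(c,'s6',170,60,340,220,4)
E
```

```text
False
down 14.7 F [0.6 0.5 0.6] p [0.4416 0.2529 0.0044] w 0.0651
grip 15.1 F [-1.1 -0.9  7.2] p [0.4417 0.2529 0.0051] w 0.0324
lift 16.0 F [ 0.9 -0.  -2.1] p [0.4404 0.2524 0.0932] w 0.0323
```

View pics/w6.png

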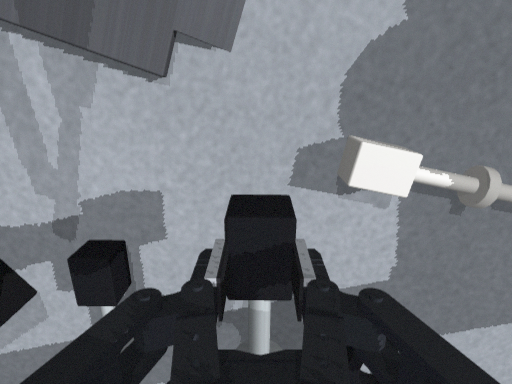

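View pics/s6.png

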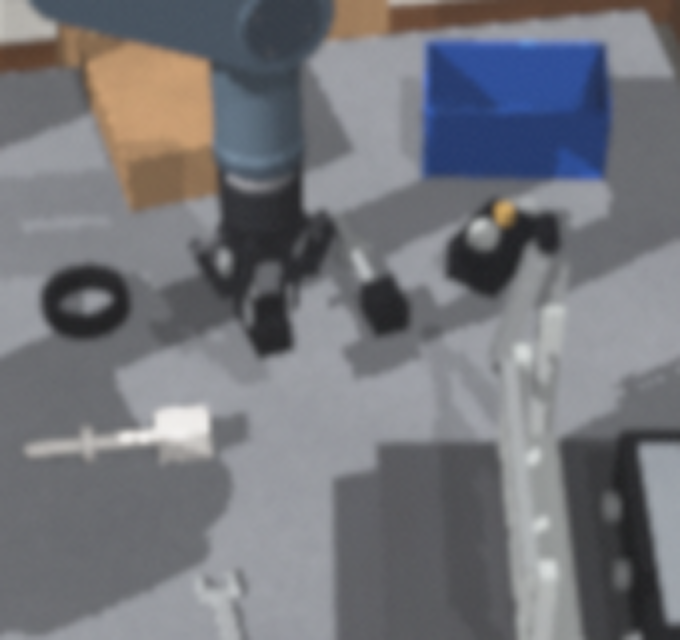

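```bash
python3 - <<'E'
from h import *
import pickle
move_ptp(s2w(-.22,.08,.09),Rd(B));fs()
move_l(s2w(-.22,.08,.0175),speed=.1);fs()
for n in ['wrist','side','top']:
    c=capture(n);save(c,n+'7');pickle.dump(c,open(n+'7.pkl','wb'))
    if n!='wrist': crop(c,n+'7c',*((200,90,370,240) if n=='side' else (180,80,310,220)),4)
E
```

```text
17.5 F [ 0.1  0.1 -3. ] p [0.4273 0.0833 0.0899] w 0.0324
 18.3 F [-0.  -0.9 -1.5] p [0.4278 0.0831 0.0179] w 0.0326
```

View pics/wrist7.png

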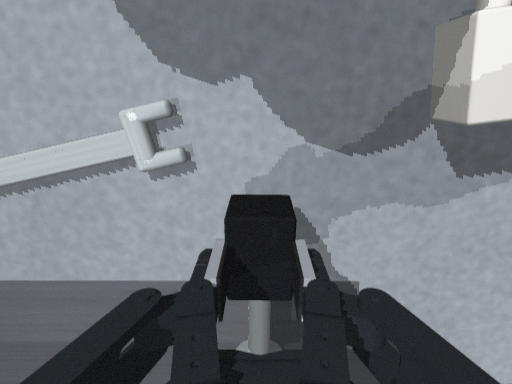

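View pics/side7c.png

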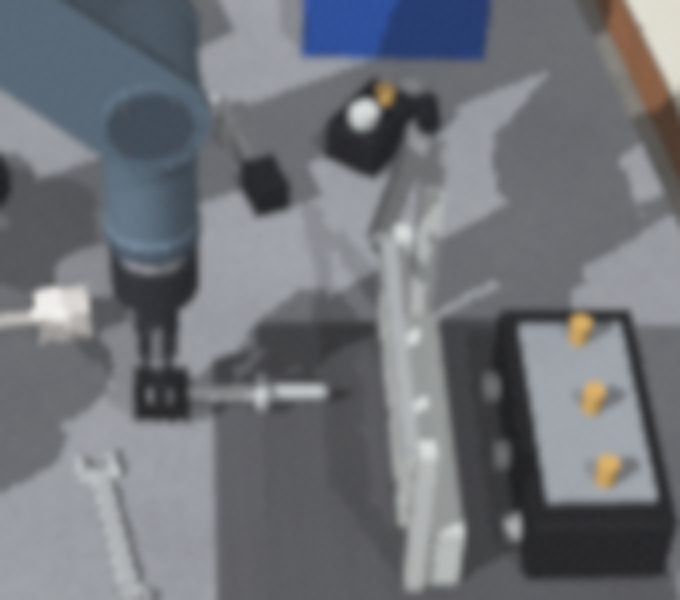

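View pics/top7c.png

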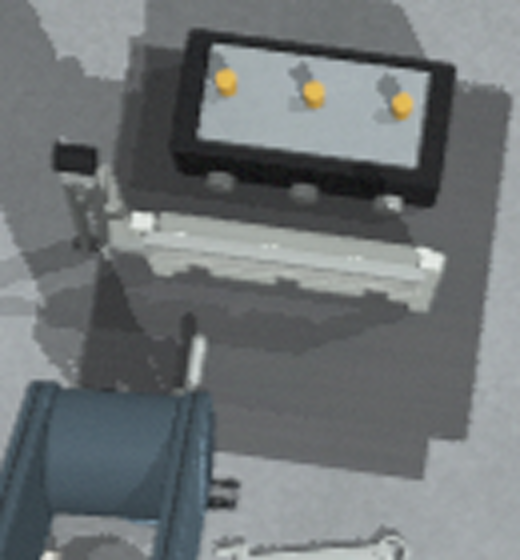

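```bash
python3 - <<'E'
from h import *
import pickle
R=np.array([[np.cos(YAW),-np.sin(YAW)],[np.sin(YAW),np.cos(YAW)]])
for n in ['side','top']:
    c=pickle.load(open(n+'7.pkl','rb'));W=pts(c);S=W.copy();S[...,:2]=(W[...,:2]-O)@R
    for x0 in [-.18,-.165,-.15,-.14,-.11,-.1,-.09,-.08]:
        q=S[(abs(S[...,0]-x0)<.005)&(abs(S[...,1]-.08)<.02)&(S[...,2]>.024)&(S[...,2]<.06)]
        if len(q)>3: print(n,x0,len(q),'z',np.percentile(q[:,2],[50,90]).round(4),'y',np.percentile(q[:,1],[5,50,95]).round(4))
E
```

```text
side -0.18 12 z [0.0373 0.0417] y [0.0675 0.0757 0.08  ]
side -0.165 8 z [0.0343 0.039 ] y [0.0691 0.0739 0.0846]
side -0.15 11 z [0.0365 0.04  ] y [0.0715 0.075  0.0771]
side -0.14 9 z [0.0347 0.0388] y [0.0719 0.0752 0.0814]
side -0.11 11 z [0.0357 0.0426] y [0.07   0.0745 0.0777]
side -0.1 8 z [0.0354 0.0401] y [0.0688 0.0734 0.0807]
side -0.09 12 z [0.0358 0.0389] y [0.0686 0.0733 0.08  ]
side -0.08 12 z [0.0331 0.039 ] y [0.0695 0.074  0.0796]
top -0.11 11 z [0.0384 0.0408] y [0.072  0.0795 0.0839]
top -0.1 10 z [0.0374 0.0402] y [0.0736 0.0778 0.0837]
top -0.09 9 z [0.037  0.0397] y [0.0721 0.0759 0.0829]
top -0.08 12 z [0.0365 0.0396] y [0.0731 0.0787 0.0847]
```

```bash
sed -i 's/O=np.array(\[.6342,-.0264\])/O=np.array([.6344,-.0250])/; s/BX,BY=-.0222,.166/BX,BY=-.0222,.1646/' h.py; cat >> h.py <<'E'
def ws(p):
    c,s=np.cos(YAW),np.sin(YAW);d=np.array(p[:2])-O;return np.array([d[0]*c+d[1]*s,-d[0]*s+d[1]*c,p[2]])
E
python3 - <<'E'
from h import *
move_l(s2w(-.17,.08,.0175),speed=.06)
print(move_l(s2w(-.13,.08,.0170),speed=.04,force_limit=10));fs();print(ws(get_state()['ee_pos']))
E
```

```text
False
 20.6 F [-4.6  0.3  4.3] p [0.5164 0.0721 0.0172] w 0.0329
[-0.13021547  0.0799973   0.01715388]
```

```bash
python3 - <<'E'
from h import *
print(move_l(s2w(-.085,.08,.0165),speed=.03,force_limit=18));fs();print(ws(get_state()['ee_pos']))
c=capture('side');crop(c,'s8',240,90,370,230,5)
E
```

```text
True
 21.8 F [-1.2  0.   5.9] p [0.5508 0.0675 0.0172] w 0.0326
[-0.09547542  0.08014684  0.01716035]
```

View pics/s8.png

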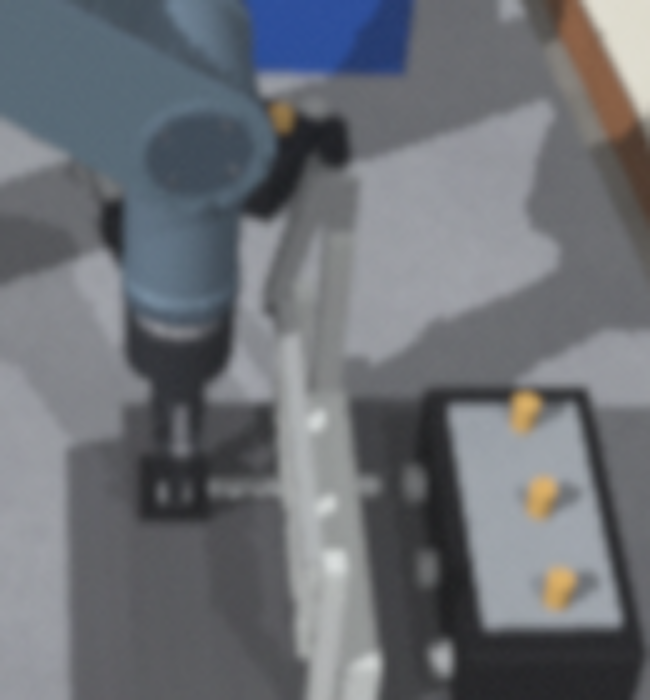

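```bash
python3 - <<'E'
from h import *
print(move_l(s2w(-.085,.08,.0170),speed=.03,force_limit=20));fs();print(ws(get_state()['ee_pos']))
dwell(.2);fs()
c=capture('side');W=pts(c)
move_gripper(.055);fs()
p=get_state()['ee_pos'];move_l(p+[0,0,.09],speed=.15)
move_ptp(s2w(-.2,.05,.22),Rd(B))
for n in ['wrist','top']:
    c=capture(n);save(c,n+'9')
E
```

```text
True
 22.1 F [-2.7 -0.1  6.5] p [0.5505 0.0675 0.0172] w 0.0325
[-0.09578363  0.08013591  0.01715545]
 22.3 F [-1.  -0.3  5.2] p [0.5505 0.0675 0.0172] w 0.0326
 22.7 F [0.4 0.6 0.9] p [0.549  0.0677 0.0162] w 0.0552
```

View pics/wrist9.png

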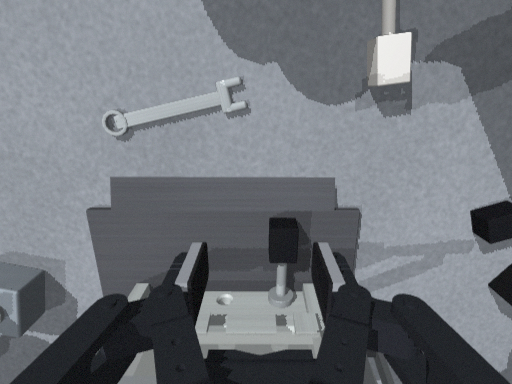

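```bash
cat >> h.py <<'E'
def home(c,y0):
    W=pts(c);S=W.copy();S[...,:2]=(W[...,:2]-O)@np.array([[np.cos(YAW),-np.sin(YAW)],[np.sin(YAW),np.cos(YAW)]])
    g=c['frame'].max(-1)
    m=(g<70)&(abs(S[...,2]-.048)<.004)&(abs(S[...,1]-y0)<.03)&(abs(S[...,0]+.1)<.06)
    P=S[m];print('grip top',m.sum(),'x',np.percentile(P[:,0],[1,99]).round(4),'y',np.percentile(P[:,1],[1,99]).round(4),'z',np.median(P[:,2]).round(4),'rect',cv2.minAreaRect((P[:,:2]*1000).astype(np.float32)))
E
python3 - <<'E'
from h import *
move_ptp(s2w(-.2,.1,.28),Rd(B))
c=capture('wrist');save(c,'wrist10');home(c,.08);plugs(c)
fs()
E
```

```text
grip top 767 x [-0.121  -0.0729] y [0.0627 0.0973] z 0.0481 rect ((-96.79620361328125, 79.74207305908203), (35.10444641113281, 49.122745513916016), 89.9862289428711)
plug [422 193  38  31] [0.5694 0.356 ] yaw 97.2 tip 0.11 [37.3 49.7] 518 off 0.0052
 24.7 F [-0.5 -0.3 -0.1] p [0.4501 0.1017 0.2784] w 0.0549
```

View pics/wrist10.png

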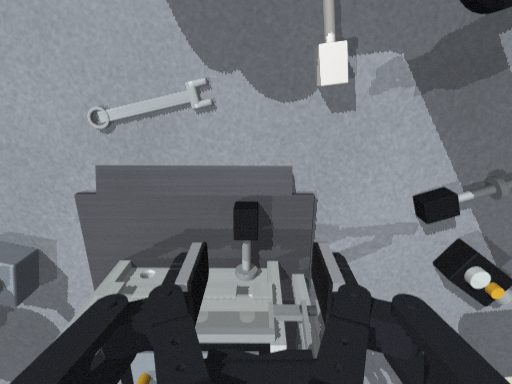

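```bash
python3 - <<'E'
from h import *
b=np.deg2rad(100.5-270)
move_gripper(.065,100)
move_ptp([.5694,.3560,.2],Rd(b));fs()
c=capture('wrist');save(c,'w11');plugs(c)
E
```

```text
26.2 F [ 0.3 -0.9  0.4] p [0.5696 0.3553 0.2003] w 0.0649
plug [243 145  32  44] [0.5705 0.3561] yaw 100.2 tip 0.15 [35.8 49.9] 907 off 0.0004
```

View pics/w11.png

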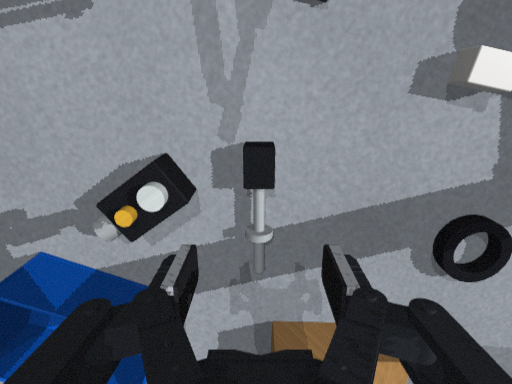

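```bash
python3 - <<'E'
from h import *
b=np.deg2rad(100.5-270)
p=np.array([.5702,.3560,.004])
move_l(p+[0,0,.06],Rd(b),speed=.2)
print(move_l(p,speed=.08,force_limit=12));fs('down')
move_gripper(0,100);fs('grip')
move_l(p+[0,0,.10],speed=.12);fs('lift')
move_l([.43,.25,.104],speed=.2)
move_ptp(s2w(-.22,-.08,.09),Rd(B));fs('pre')
c=capture('wrist');save(c,'w12');c=capture('top');crop(c,'t12',180,80,310,220,4)
E
```

```text
False
down 28.0 F [0.  1.3 0.4] p [0.5706 0.3562 0.0043] w 0.0654
grip 28.4 F [-1.4 -0.5  5.8] p [0.5708 0.3562 0.0054] w 0.0324
lift 29.4 F [-0.6  0.2 -1.7] p [0.5695 0.3557 0.1029] w 0.0322
pre 31.7 F [ 0.9  0.1 -2.8] p [ 0.4061 -0.0737  0.09  ] w 0.0326
```

View pics/w12.png

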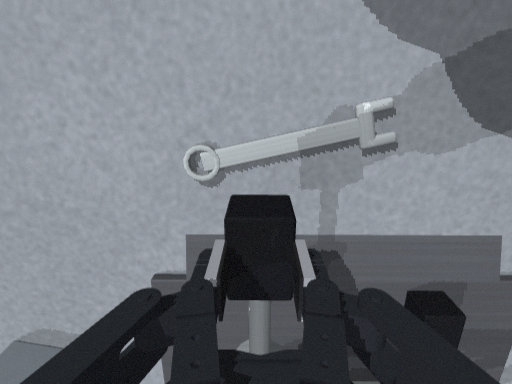

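View pics/t12.png

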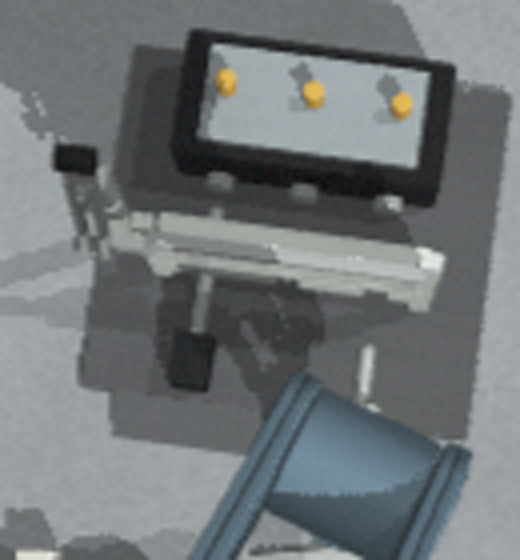

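```bash
python3 - <<'E'
from h import *
move_l(s2w(-.20,-.08,.045),speed=.12)
move_l(s2w(-.17,-.08,.040),speed=.08,force_limit=10)
move_l(s2w(-.17,-.08,.0178),speed=.08,force_limit=10);fs()
c=capture('top');W=pts(c);S=W.copy();S[...,:2]=(W[...,:2]-O)@np.array([[np.cos(YAW),-np.sin(YAW)],[np.sin(YAW),np.cos(YAW)]])
for x0 in (-.1,-.06,-.045):
    q=S[(abs(S[...,0]-x0)<.006)&(abs(S[...,1]+.08)<.02)&(S[...,2]>.024)&(S[...,2]<.06)];print(len(q),np.median(q,0) if len(q) else 0)
print(move_l(s2w(-.13,-.08,.0175),speed=.04,force_limit=10));fs();print(ws(get_state()['ee_pos']))
E
```

```text
33.3 F [-0.1 -0.3 -1.9] p [ 0.4545 -0.0807  0.0177] w 0.0328
0 0
6 [-0.05679948 -0.08135555  0.0369604 ]
11 [-0.04642773 -0.08110274  0.03789514]
False
 34.5 F [ 1.  -0.3 -1.6] p [ 0.4945 -0.0863  0.0175] w 0.0327
[-0.13015602 -0.0799544   0.0174886 ]
```

```bash
python3 - <<'E'
from h import *
print(move_l(s2w(-.085,-.08,.0172),speed=.03,force_limit=18));fs();print(ws(get_state()['ee_pos']))
print(move_l(s2w(-.085,-.08,.0172),speed=.03,force_limit=20));fs();print(ws(get_state()['ee_pos']))
move_gripper(.055);fs()
p=get_state()['ee_pos'];move_l(p+[0,0,.09],speed=.15)
move_ptp(s2w(-.2,0,.28),Rd(B))
for n in ['wrist','side','top']:
    c=capture(n);save(c,n+'13')
    home(c,.08);home(c,-.08)
E
```

```text
True
 35.6 F [-0.6  0.3  5.9] p [ 0.5283 -0.091   0.0173] w 0.0328
[-0.09602319 -0.07999812  0.01731488]
True
 35.9 F [-2.3  0.5  6.2] p [ 0.5281 -0.091   0.0174] w 0.0327
[-0.0962643  -0.08002415  0.01735242]
 36.2 F [ 0.4 -1.3 -1.2] p [ 0.5266 -0.0904  0.0163] w 0.0549
grip top 780 x [-0.121  -0.0728] y [0.0624 0.0974] z 0.0481 rect ((-96.75302124023438, 80.0050277709961), (36.00577926635742, 49.51726150512695), 89.17597198486328)
grip top 683 x [-0.1315 -0.0811] y [-0.1097 -0.0783] z 0.0481 rect ((-106.22682189941406, -96.79495239257812), (50.16860580444336, 33.76015090942383), 8.421273231506348)
grip top 83 x [-0.1167 -0.0687] y [0.0561 0.0943] z 0.0478 rect ((-93.24824523925781, 73.76656341552734), (41.49528121948242, 47.082672119140625), 86.63053131103516)
grip top 79 x [-0.1292 -0.0815] y [-0.1094 -0.084 ] z 0.0481 rect ((-104.19288635253906, -98.37156677246094), (48.29308319091797, 25.494184494018555), 10.659615516662598)Traceback (most recent call last):
  File "<stdin>", line 9, in <module>
  File "h.py", line 57, in home
    P=S[m];print('grip top',m.sum(),'x',np.percentile(P[:,0],[1,99]).round(4),'y',np.percentile(P[:,1],[1,99]).round(4),'z',np.median(P[:,2]).round(4),'rect',cv2.minAreaRect((P[:,:2]*1000).astype(np.float32)))
                                        ~~~~~~~~~~~~~^^^^^^^^^^^^^^^
    return _quantile_unchecked(
        a, q, axis, out, overwrite_input, method, keepdims, weights)
    return _ureduce(a,
                    func=_quantile_ureduce_func,
    ...<5 lines>...
                    overwrite_input=overwrite_input,
                    method=method)
    r = func(a, **kwargs)
    result = _quantile(arr,
                       quantiles=q,
    ...<2 lines>...
                       out=out,
                       weights=wgt)
    slices_having_nans = np.isnan(arr[-1, ...])
                                  ~~~^^^^^^^^^
IndexError: index -1 is out of bounds for axis 0 with size 0
```

View pics/wrist13.png

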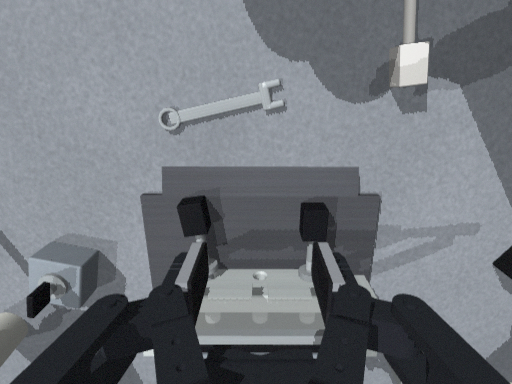

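View pics/side13.png

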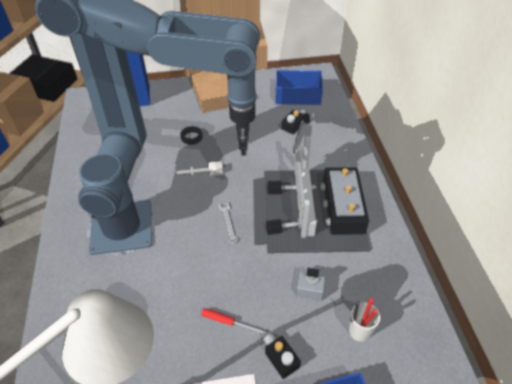

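```bash
python3 - <<'E'
from h import *
move_gripper(.062,100)
b=B+np.deg2rad(8.6)
p=s2w(-.1062,-.0968,.0165)
move_ptp(p+[0,0,.11],Rd(b))
c=capture('wrist');save(c,'w14');home(c,-.09)
print(move_l(p,speed=.1,force_limit=12));fs('down')
move_gripper(0,100);fs('grip')
print(move_l(s2w(-.108,-.080,.0175),Rd(B),speed=.03,force_limit=20));fs('align')
print(move_l(s2w(-.085,-.08,.0172),speed=.03,force_limit=18));fs();print(ws(get_state()['ee_pos']))
print(move_l(s2w(-.085,-.08,.0172),speed=.03,force_limit=20));fs();print(ws(get_state()['ee_pos']))
c=capture('wrist');save(c,'w15')
E
```

```text
grip top 2248 x [-0.1311 -0.0815] y [-0.1174 -0.0797] z 0.0482 rect ((-105.84469604492188, -98.44791412353516), (49.41269302368164, 35.97892761230469), 8.460451126098633)
False
down 40.4 F [ 0.3 -0.1  0.4] p [ 0.5165 -0.1065  0.0171] w 0.062
grip 40.7 F [-2.2 -0.4  6.7] p [ 0.5164 -0.1066  0.0177] w 0.0326
False
align 41.5 F [-0.7  1.3  2.6] p [ 0.5166 -0.0893  0.0178] w 0.0326
True
 41.8 F [0.2 0.5 4. ] p [ 0.518  -0.0894  0.0178] w 0.0327
[-0.10643587 -0.07982599  0.0177993 ]
True
 42.2 F [0.4 0.6 5.1] p [ 0.5186 -0.0894  0.0178] w 0.0327
[-0.10583651 -0.07971949  0.01779826]
```

View pics/w14.png

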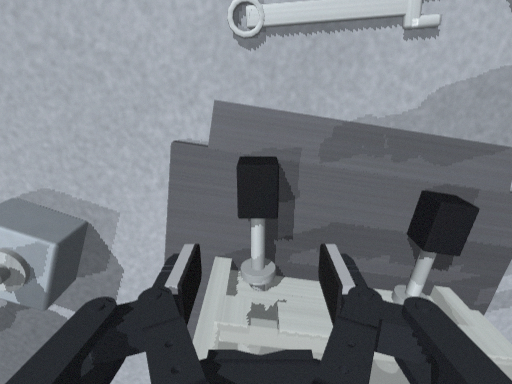

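View pics/w15.png

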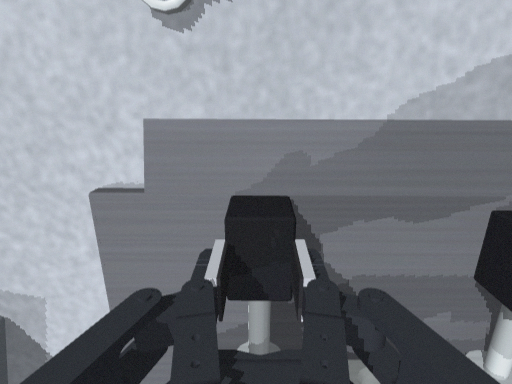

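```bash
python3 - <<'E'
from h import *
print(ws(get_state()['ee_pos']))
move_l(s2w(-.110,-.08,.0172),speed=.03,force_limit=25);fs('back')
c=capture('top');W=pts(c);S=W.copy();S[...,:2]=(W[...,:2]-O)@np.array([[np.cos(YAW),-np.sin(YAW)],[np.sin(YAW),np.cos(YAW)]])
for x0 in (-.06,-.045):
    q=S[(abs(S[...,0]-x0)<.008)&(abs(S[...,1]+.08)<.02)&(S[...,2]>.024)&(S[...,2]<.06)];print(len(q),np.median(q,0) if len(q) else 0)
print(move_l(s2w(-.085,-.08,.0170),speed=.02,force_limit=30));fs();print(ws(get_state()['ee_pos']))
crop(capture('side'),'s16',240,150,340,260,6)
E
```

```text
[-0.10580423 -0.07971267  0.01780672]
back 42.5 F [ 3.5 -0.4  4.4] p [ 0.5156 -0.0897  0.0178] w 0.0323
0 0
0 0
True
 43.1 F [-1.8 -0.7  5.8] p [ 0.5154 -0.0897  0.0178] w 0.0325
[-0.10901627 -0.08042341  0.01780308]
```

View pics/s16.png

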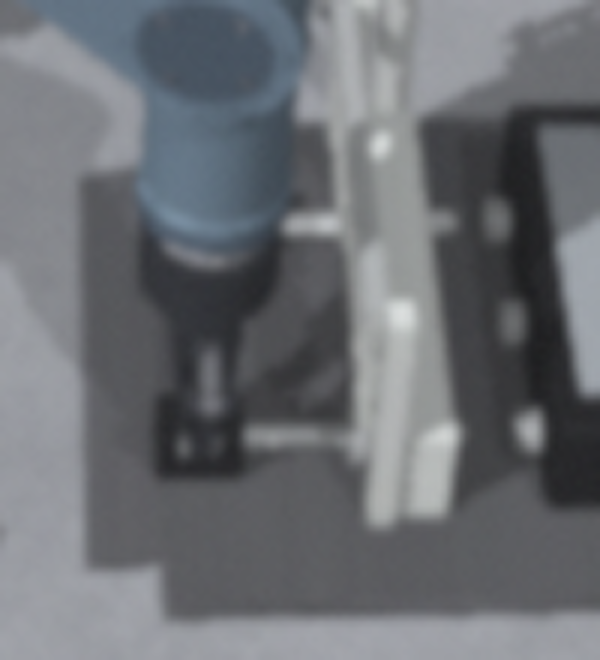

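```bash
python3 - <<'E'
from h import *
import pickle
R=np.array([[np.cos(YAW),-np.sin(YAW)],[np.sin(YAW),np.cos(YAW)]])
for n in ('top','side'):
    c=capture(n);save(c,n+'17');W=pts(c);S=W.copy();S[...,:2]=(W[...,:2]-O)@R;g=c['frame'].max(-1)
    q=S[(abs(S[...,0]+.02)<.015)&(abs(S[...,1])<.1)&(S[...,2]>.1)];print(n,len(q),np.percentile(q[:,2],[5,50,95]))
    q=S[(abs(S[...,1]-.165)<.03)&(abs(S[...,0])<.05)&(S[...,2]>.2)&(g<70)];print('grip',len(q),q.mean(0))
crop(c,'s17',240,90,340,260,4)
E
```

```text
top 241 [0.11388723 0.17705051 0.18440321]
grip 73 [0.00951705 0.16120997 0.28837036]
side 260 [0.11149798 0.17945165 0.18508712]
grip 59 [0.00944388 0.15773591 0.28357284]
```

View pics/s17.png

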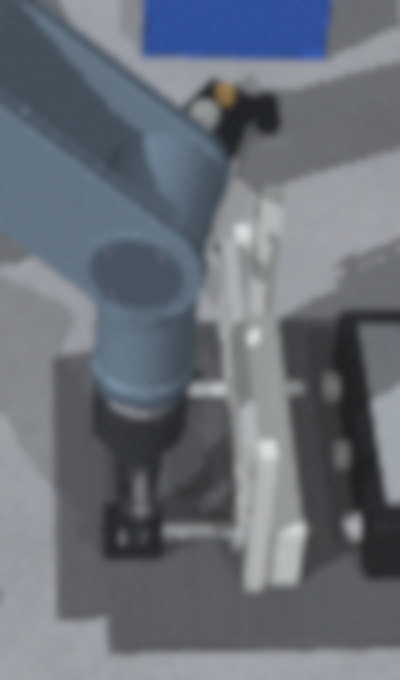

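View pics/top17.png

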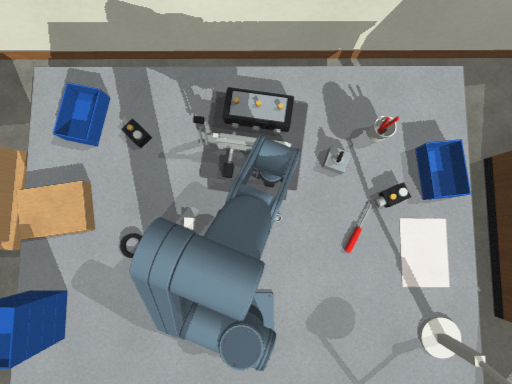

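```bash
python3 - <<'E'
from h import *
for x in [-.112,-.116,-.120,-.125,-.130]:
    r=move_l(s2w(x,-.08,.0172),speed=.03,force_limit=30);s=get_state();print(r,ws(s['ee_pos']).round(4),s['force'].round(1),s['ft_torque'].round(2),round(s['width'],4))
c=capture('wrist');save(c,'w18');crop(capture('side'),'s18',240,150,340,260,6)
E
```

```text
False [-0.1109 -0.0803  0.0178] [ 3.9 -1.   5. ] [-0.12 -0.82  0.04] 0.0326
False [-0.1151 -0.0803  0.0178] [ 3.1 -1.8  6. ] [-0.19 -0.82 -0.04] 0.0325
False [-0.1192 -0.0803  0.0178] [ 4.  -1.3  6.7] [-0.21 -0.83 -0.01] 0.0326
False [-0.1243 -0.0803  0.0178] [ 3.7 -1.3  6.4] [-0.18 -0.77  0.03] 0.0324
False [-0.1293 -0.0802  0.0178] [ 3.7 -0.6  6.6] [-0.15 -0.77  0.03] 0.0324
```

View pics/w18.png

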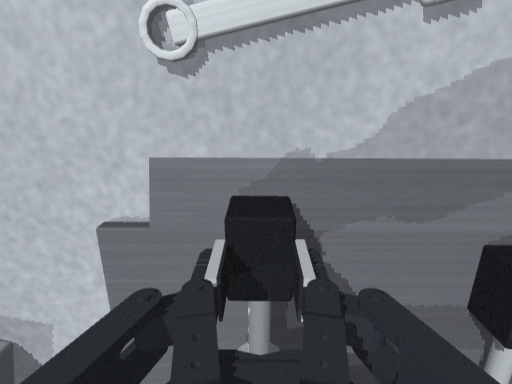

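View pics/s18.png

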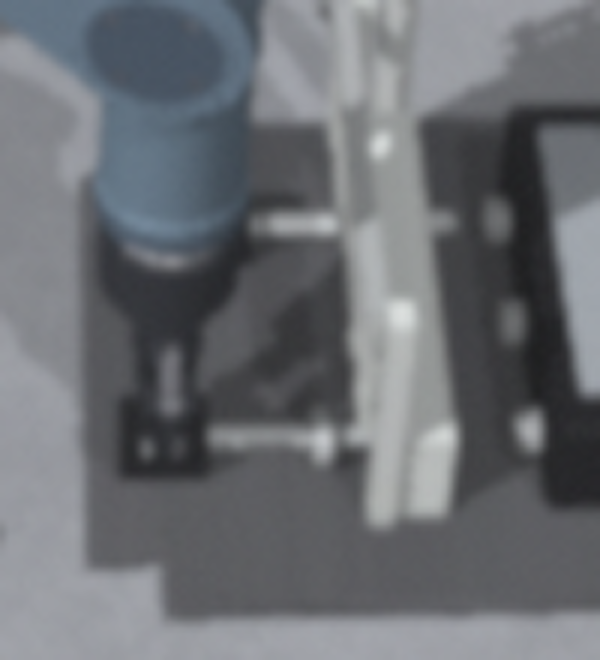

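```bash
python3 - <<'E'
from h import *
for z in [.018,.0185,.019]:
    move_l(s2w(-.13,-.08,z),speed=.02);s=get_state();print(ws(s['ee_pos']).round(4),s['force'].round(1),s['ft_torque'].round(2))
for x in np.arange(-.128,-.085,.003):
    r=move_l(s2w(x,-.08,.0188),speed=.03,force_limit=20);s=get_state();print(r,ws(s['ee_pos']).round(4),s['force'].round(1),s['ft_torque'].round(2))
    if r: break
E
```

```text
[-0.1309 -0.0799  0.0178] [-0.3 -0.4  3.9] [-0.19 -0.33  0.04]
[-0.1309 -0.0798  0.018 ] [0.8 0.3 1.3] [-0.17 -0.22  0.  ]
[-0.1307 -0.0798  0.0187] [-0.6 -1.7 -0.2] [-0.1  -0.16 -0.04]
False [-0.1286 -0.0798  0.0186] [-0.9  0.9  0.2] [0.01 0.09 0.02]
False [-0.1246 -0.08    0.0188] [-1.   0.3 -0.8] [ 0.05 -0.05  0.  ]
False [-0.1214 -0.0801  0.0189] [ 0.6  0.5 -1. ] [ 0.01 -0.14  0.03]
False [-0.1185 -0.0801  0.0189] [-0.4  0.8 -1.4] [ 0.   -0.13  0.01]
False [-0.1156 -0.08    0.0188] [-0.3 -0.3 -1.3] [ 0.06 -0.15 -0.05]
False [-0.1126 -0.0801  0.0188] [-0.   0.  -0.4] [ 0.02 -0.15  0.02]
False [-0.1096 -0.08    0.0188] [-0.1  0.8 -0.6] [ 0.01 -0.09  0.06]
False [-0.1066 -0.08    0.0188] [ 0.3  0.9 -1.2] [-0.02 -0.12  0.06]
False [-0.1036 -0.0801  0.0188] [ 0.6  0.9 -1.7] [ 0.01 -0.05  0.03]
False [-0.1006 -0.08    0.0188] [-0.   0.9 -0.5] [ 0.05 -0.1  -0.01]
False [-0.0976 -0.08    0.0188] [ 0.4  0.  -0.1] [-0.02 -0.13  0.01]
False [-0.0967 -0.0799  0.0183] [-5.4  0.8  1. ] [-0.03  0.69  0.01]
False [-0.0969 -0.0797  0.0178] [-13.5  -1.2   5. ] [-0.08  1.86 -0.11]
False [-0.097  -0.0796  0.0178] [-21.2  -0.1  12.2] [-0.14  3.28 -0.14]
False [-0.0971 -0.0796  0.0177] [-29.2  -0.2  20.8] [-0.16  4.72 -0.13]
```

```bash
python3 - <<'E'
from h import *
move_l(s2w(-.0965,-.08,.0185),speed=.03);fs()
move_gripper(.055);fs('open')
p=get_state()['ee_pos'];move_l(p+[0,0,.09],speed=.12)
move_ptp(s2w(-.22,0,.26),Rd(B));fs()
c=capture('wrist');save(c,'w19');home(c,.08);home(c,-.08)
E
```

```text
49.9 F [-2.5  0.8  0.9] p [ 0.5276 -0.0909  0.0184] w 0.0323
open 50.2 F [-1.  -0.2  0.5] p [ 0.5285 -0.0912  0.0187] w 0.0546
 52.0 F [-0.5 -0.5  0.1] p [0.4167 0.0049 0.259 ] w 0.0551
grip top 530 x [-0.1211 -0.072 ] y [0.0622 0.0976] z 0.0481 rect ((-96.26878356933594, 80.0309829711914), (36.298988342285156, 50.170806884765625), 89.92721557617188)
grip top 539 x [-0.1218 -0.0741] y [-0.0969 -0.062 ] z 0.048 rect ((-97.57543182373047, -79.5983657836914), (49.044368743896484, 35.9161491394043), 0.1582862287759781)
```

View pics/w19.png

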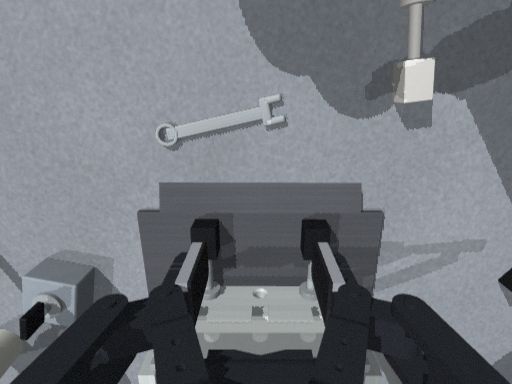

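```bash
cat >> h.py <<'E'
def cyl(c,zlo,zhi):
    from scipy.optimize import least_squares
    W=pts(c);S=W.copy();S[...,:2]=(W[...,:2]-O)@np.array([[np.cos(YAW),-np.sin(YAW)],[np.sin(YAW),np.cos(YAW)]])
    g=c['frame'].max(-1)
    P=S[(S[...,2]>zlo)&(S[...,2]<zhi)&(abs(S[...,1]-.166)<.014)&(g<70)&(abs(S[...,0])<.05)]
    r=least_squares(lambda p:np.hypot(P[:,0]-p[0],P[:,2]-p[1])-.011,[np.median(P[:,0])+.005,np.median(P[:,2])-.01],loss='soft_l1',f_scale=.001);print(len(P),r.x,P[:,1].min(),P[:,1].max());return r.x
E
python3 - <<'E'
from h import *
move_ptp(s2w(-.06,.16,.40),Rd(B))
c=capture('wrist');save(c,'w20');cyl(c,.262,.31);home(c,.08);fs()
E
```

```text
521 [0.01013042 0.28036875] 0.1520485590903945 0.17999494116642456
grip top 652 x [-0.1209 -0.0717] y [0.0629 0.0982] z 0.048 rect ((-96.1917495727539, 80.40016174316406), (35.944278717041016, 49.53170394897461), 89.88529205322266)
 53.1 F [-1.1 -0.1  0.9] p [0.5966 0.1407 0.3988] w 0.0551
```

View pics/w20.png

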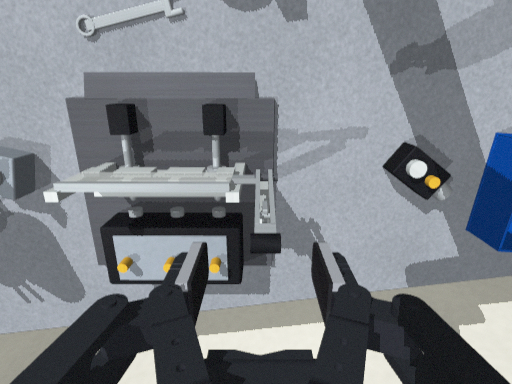

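```bash
python3 - <<'E'
from h import *
p=s2w(.0101,BY,.2804-.019)
move_gripper(.05,60)
move_l(p+[0,0,.08],Rd(B),speed=.2)
print(move_l(p,speed=.1,force_limit=15)); fs('down')
move_gripper(.0,60); fs('grip')
print(move_l(p+[0,0,.02],speed=.05,force_limit=30)); fs('up')
h=.0895
for th in [.15,.075,0]:
    print(move_l(bar(h,th),speed=.05,force_limit=30))
fs('upright')
c=capture('side');crop(c,'s21',230,60,400,260,3)
c=capture('wrist');save(c,'w21')
E
```

```text
False
down 54.9 F [ 0.3 -0.1  0.7] p [0.6674 0.1367 0.2625] w 0.0501
grip 55.2 F [-0.4  0.8  5.4] p [0.6676 0.1368 0.2627] w 0.0292
False
up 55.8 F [-1.8  1.1 -6.2] p [0.6669 0.1368 0.2816] w 0.029
False
False
False
upright 56.9 F [ 1.6  2.8 -5.4] p [0.6349 0.1412 0.2857] w 0.029
```

View pics/w21.png

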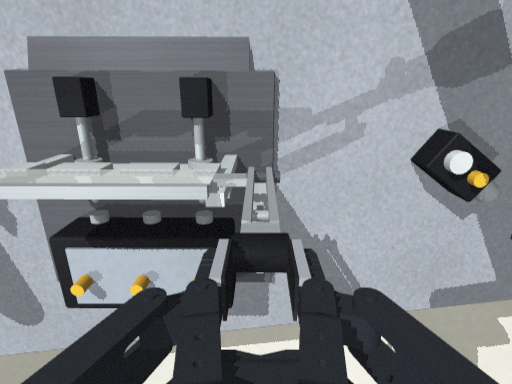

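```bash
python3 - <<'E'
from h import *
for h in [.05,.03,.015,.001]:
    r=move_l(bar(h,0),speed=.05,force_limit=15);fs(f'{h} {r}')
    if r: break
E
```

```text
0.05 False 57.9 F [ 1.8  3.5 -6. ] p [0.6351 0.1411 0.2461] w 0.0286
0.03 False 58.4 F [ 2.5  5.  -6.1] p [0.6345 0.1412 0.2253] w 0.0287
0.015 False 58.9 F [ 1.6  5.6 -5.5] p [0.6345 0.1412 0.2097] w 0.0287
0.001 True 59.2 F [1.1 0.2 5.1] p [0.6363 0.1412 0.1976] w 0.0287
```

```bash
python3 - <<'E'
from h import *
move_gripper(.05);fs()
p=get_state()['ee_pos'];move_l(p+[0,0,.1],speed=.15)
move_ptp(s2w(-.10,.13,.33),Rd(B));dwell(.3)
c=capture('wrist');save(c,'w22');cyl(c,.20,.24)
for y in(.08,-.08):home(c,y)
c=capture('side');crop(c,'s22',230,90,380,260,4)
E
```

```text
59.6 F [0.7 0.8 0.5] p [0.6348 0.1423 0.1955] w 0.0499
523 [-0.02209922  0.2150819 ] 0.15201418532038297 0.17962943460397326
grip top 783 x [-0.1208 -0.0724] y [0.0631 0.098 ] z 0.048 rect ((-96.49724578857422, 80.1953125), (35.31391906738281, 49.4808464050293), 88.53327941894531)
grip top 797 x [-0.1208 -0.0722] y [-0.0966 -0.0616] z 0.0478 rect ((-96.54422760009766, -79.00188446044922), (36.881710052490234, 49.154544830322266), 89.38059997558594)
```

View pics/w22.png

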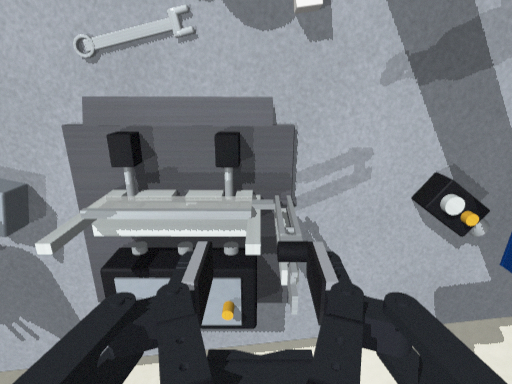

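View pics/s22.png

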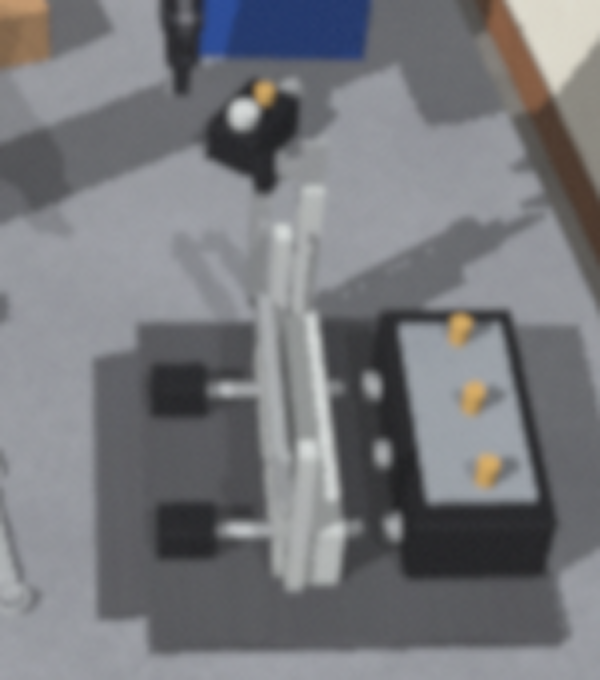

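```bash
python3 - <<'E'
from h import *
move_gripper(.06,40)
b=np.deg2rad(70)
move_ptp([.585,-.338,.27],Rd(b));fs()
c=capture('wrist');save(c,'w23');W=pts(c);g=c['frame'].max(-1)
d=np.hypot(W[...,0]-.59,W[...,1]+.338)
for lo,hi,gm in [(.048,.062,300),(.098,.115,80)]:
    q=W[(d<.06)&(W[...,2]>lo)&(W[...,2]<hi)&(g<gm)];print(len(q),np.median(q[:,2]),cv2.minAreaRect((q[:,:2]*1000).astype(np.float32)))
    v=q[:,:2]-q[:,:2].mean(0);u=np.linalg.svd(v,full_matrices=False)[2][0];print(np.rad2deg(np.arctan2(u[1],u[0])))
E
```

```text
63.2 F [0.6 0.2 0.7] p [ 0.5856 -0.3366  0.2705] w 0.06
3219 0.055231592697055354 ((589.9345092773438, -337.8055419921875), (80.0152816772461, 80.54486846923828), 69.72569274902344)
68.65754263033288
277 0.10692682697319483 ((589.3497924804688, -337.44818115234375), (9.203987121582031, 34.91788864135742), 69.92500305175781)
-20.340115842094384
```

View pics/w23.png

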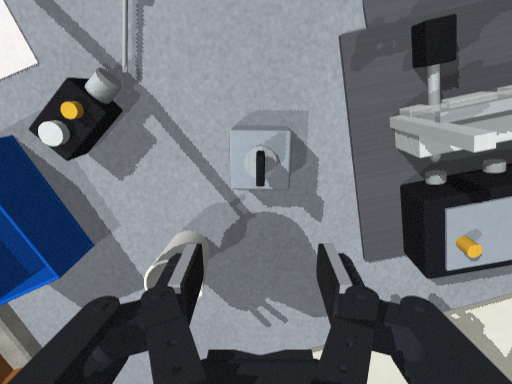

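```bash
python3 - <<'E'
from h import *
b0=np.deg2rad(69.8)
p=np.array([.5896,-.3376,.073])
move_gripper(.04,50)
move_l(p+[0,0,.07],Rd(b0),speed=.2)
print(move_l(p,speed=.08,force_limit=12));fs('down')
move_gripper(0,50);fs('grip')
import math
def tz(t):
    s=get_state();R=s['tcp_rot'];print(t,'yaw',np.rad2deg(math.atan2(R[1,0],R[0,0])).round(1),'T',s['ft_torque'].round(3),'F',s['force'].round(1),'w',round(s['width'],4))
tz('start')
for a in [.3,.6,.9,1.1,1.2,1.24]:
    move_ptp(p,Rd(b0-a));tz(a)
dwell(.4);tz('hold')
c=capture('wrist');save(c,'w24')
E
```

```text
False
down 65.4 F [ 0.   0.  -0.4] p [ 0.59   -0.3379  0.0736] w 0.04
grip 65.8 F [-0.5  0.8  4.1] p [ 0.59   -0.3377  0.0739] w 0.0085
start yaw 69.8 T [ 0.212  0.04  -0.094] F [-0.5  0.8  4.1] w 0.0085
0.3 yaw 52.8 T [0.342 0.024 0.05 ] F [0.4 2.1 5.7] w 0.008
0.6 yaw 35.7 T [ 0.353 -0.13   0.05 ] F [0.3 2.7 5.4] w 0.0083
0.9 yaw 18.5 T [ 0.418 -0.168  0.145] F [0.6 2.6 5.5] w 0.0086
1.1 yaw 7.0 T [ 0.463 -0.283  0.066] F [1.2 1.9 4.5] w 0.0083
1.2 yaw 1.3 T [ 0.529 -0.272  0.151] F [1.2 2.2 4.3] w 0.0087
1.24 yaw -0.9 T [ 0.509 -0.273  0.485] F [1.6 3.5 4.5] w 0.0085
hold yaw -0.9 T [ 0.456 -0.289  0.541] F [2.5 2.4 5.3] w 0.0082
```

View pics/w24.png

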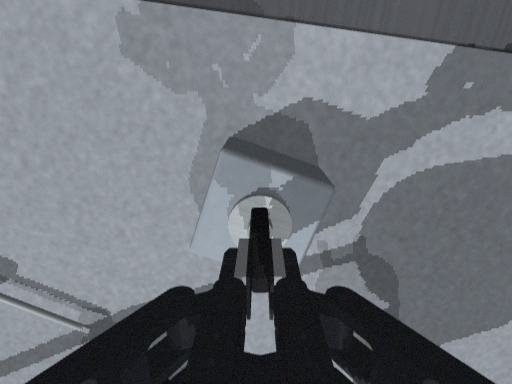

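```bash
python3 - <<'E'
from h import *
move_gripper(.075);dwell(.5)
p=get_state()['ee_pos'];move_l(p+[0,0,.15],speed=.15)
move_ptp([.56,-.338,.30],Rd(np.deg2rad(70)))
c=capture('wrist');save(c,'w25');W=pts(c);g=c['frame'].max(-1)
d=np.hypot(W[...,0]-.59,W[...,1]+.338)
q=W[(d<.03)&(W[...,2]>.098)&(W[...,2]<.115)&(g<80)]
v=q[:,:2]-q[:,:2].mean(0);u=np.linalg.svd(v,full_matrices=False)[2][0];print(len(q),np.rad2deg(np.arctan2(u[1],u[0])))
move_ptp(s2w(-.13,.0,.36),Rd(B))
c=capture('wrist');save(c,'w26');cyl(c,.20,.24)
for y in(.08,-.08):home(c,y)
move_ptp([.35,-.30,.40],Rd(B))
for n in ['top','side']: save(capture(n),n+'26')
fs()
E
```

```text
224 -20.015053627595176
435 [-0.0221745  0.2151241] 0.15210305971466836 0.17999403847574527
grip top 660 x [-0.1205 -0.0716] y [0.0625 0.0976] z 0.0481 rect ((-95.98550415039062, 80.22520446777344), (36.20384979248047, 49.39213562011719), 89.98316955566406)
grip top 651 x [-0.1215 -0.0734] y [-0.0971 -0.0619] z 0.048 rect ((-96.54656982421875, -79.87913513183594), (36.20451354980469, 50.383174896240234), 89.73005676269531)
 74.4 F [ 0.5  0.  -0.7] p [ 0.3507 -0.2992  0.3999] w 0.0747
```

View pics/w26.png

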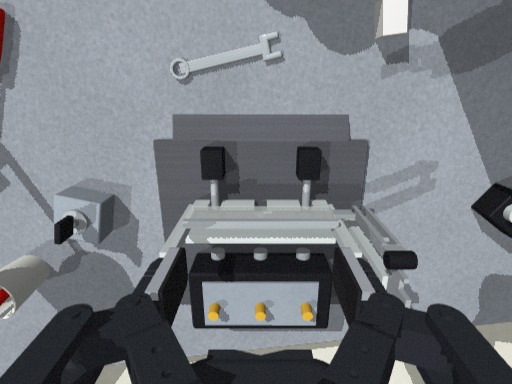

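View pics/top26.png

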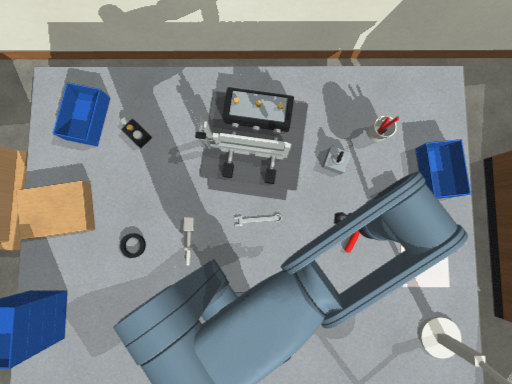

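View pics/w25.png

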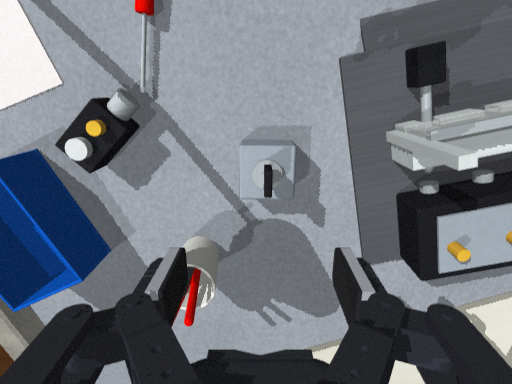

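View pics/side26.png

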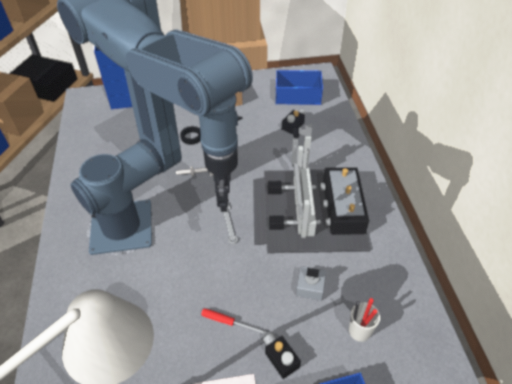

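```bash
python3 -c "
from h import *
job_done();fs()"
```

```text
the job is handed in; nothing more can be done
the job is handed in; nothing more can be done
```

The job is done and handed in at about 74 s on the robot's clock. No verdict is reported, so this rests on my own checks.

**What I did:**
- I raised the guard by the bar and hung it in the notch. The lean measured about 0.225 rad.
- Only two test plugs were on the bench. I pushed one into the left hole and one into the right. The white look-alike stayed where it was.
- I unhooked the bar and lowered the guard over the necks. Only then did I turn the key clockwise past 1.2 rad until the torque rose at its stop, and let it go.

**What went wrong and was mended:** After I let go of the right plug it was found cocked about 8.5° and pulled 10 mm out. I don't know whether the scene knocked it or my own release did. I gripped it again, but it jammed because it was pressing on the base plate. I raised it about 1 mm and it slid in freely to a hard stop, with about 29 N against the plate.

**Last checks:**
- **Guard:** the bar grip is at 215.1 mm with the bar upright, the same as at the start, so the guard is fully down.
- **Plugs:** the two grips sit level, in line with their holes, and within 0.6 mm of each other in depth (-96.0 and -96.5 mm). That is 1 to 1.5 mm farther out than the nominal -95 mm, which is within calibration. I therefore take both as home, but the left plug got only a lighter push, which stopped it at the nominal depth.
- **Key:** the bow is back at -20.0°; before turning it measured -20.3°.
- **Other things on the bench:** nothing looks moved in the final pictures, though the arm partly hid the screwdriver and the valve body beside it in the top view.

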